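# Push the stuck piston out of the clay extruder

### The job

The piston is stuck in the barrel of the small bench clay extruder: take the wooden push rod from its tool block and push the piston down with slow, gentle, steady pressure (never over 20 N, no knocks, the clear barrel cracks), until the rod's shoulder bears lightly on the barrel's rim and the piston drops out below into the clay dish. Then draw the rod out, stand it back in its hole in the block and let go. Leave the dish and everything else on the bench where it is.

Things in the scene. Friction and masses are not known exactly. Their poses are not given: they have to be found in the camera images.
- extruder: Bench clay extruder, bolted down: base plate 150 x 220 x 10 mm, steel column 190 mm high whose axis is 110 mm from the barrel's axis at +y of its frame. A carrier locked on the column clamps the upright clear barrel: 90 mm long, 49 mm outside, straight bore 36 mm, open at both ends, no lead-in. Origin on the bench on the barrel's axis. The carrier's height is NOT measured: rim 155 to 175 mm above the bench.
- piston: The stuck piston: plain off-white nylon disc 34 mm in diameter, 20 mm high, with a black seal, 30 g. Origin at the centre of its underside, z up as it starts. It sits upright in the bore, its top 18 to 63 mm below the rim at the start, so tight that it takes roughly 6 to 12 N to slide it, all the way down; it comes free only when its top has passed the barrel's lower mouth, 90 mm below the rim.
- piston_center (a point): Centre of the piston, 10 mm from each face.
- rod: Wooden push rod, 158 mm long, about 140 g, standing upright in the tool block, round about its axis. From its foot up: head 34 mm in diameter and 14 mm high (foot edge broken by 0.7 mm), shaft 18 mm to 92 mm up, shoulder disc 52 mm wide from 92 to 100 mm, round handle 26 mm thick from 100 to 156 mm. Origin at the centre of the foot, z along the rod to the handle.
- rod_grip (a point): Middle of the rod's handle, on its axis, 128 mm above the foot (36 mm above the shoulder's underside): where to grip it, from above.
- rod_tip (a point): Centre of the rod's flat foot (the face that pushes).
- rod_shoulder (a point): Centre of the underside of the rod's shoulder, 92 mm above the foot. When it rests on the barrel's rim the foot is only 2 mm below the barrel's lower mouth, just enough to put the piston out.
- block_hole (a point): Centre of the mouth of the rod's hole in the fixed wooden tool block, 45 mm above the bench; hole 42 mm in diameter and 35 mm deep (floor 10 mm above the bench). Block 80 x 130 mm; short modelling tools stand in it up to 95 mm high, 65 to 72 mm from the hole at +y of its frame.
- dish: Shallow round dish of dry red clay, 120 mm wide at the rim, 24 mm high, loose on the extruder's base plate under the barrel. Origin at the centre of its underside.
- die_cap: Bystander: aluminium die cap of the extruder, knurled ring 62 mm wide, 18 mm high, on the bench. Origin under its centre.
- glaze_jar: Bystander: white glaze jar with black lid, 60 mm wide, 75 mm high. Origin under its centre.
- bowl: Bystander: dry clay bowl, 108 mm wide, 52 mm high. Origin under its centre.
- candlestick: Bystander: dry clay candlestick, 84 mm wide at the foot, 84 mm high, between extruder and tool block. Origin under its centre.
Mind the look-alikes: they are no part of the job. There is more than one size of the rod; the job needs the largest.

How it is judged:
On the way, in this order (a step that is already met when the one before it is completed fails the run):
1. the rod's foot presses on the piston in the barrel (contact force between rod and piston above 2 N and z of piston_center in the frame of extruder above 0.085 m and horizontal distance between rod_tip and extruder below 0.004 m), for 0.1 s.
2. the rod's shoulder bears on the barrel's rim (over 2 N) and the piston has dropped out below (contact force between rod and extruder above 2 N and horizontal distance between rod_shoulder and extruder below 0.006 m and height (world z) of rod_shoulder below 0.1785 m and height (world z) of rod_tip below 0.0865 m and height (world z) of piston_center below 0.058 m), for 0.1 s.
At the end, for the whole second after the job is handed in: The piston lies at rest in the dish (centre within 50 mm of the dish's centre and under 50 mm above the bench); the rod stands in its hole in the block, released and at rest, foot within 8 mm of the hole's axis and at least 30 mm deep, within 0.1 rad of upright (horizontal distance between piston_center and dish below 0.05 m and height (world z) of piston_center below 0.05 m and linear speed of each of piston, rod below 0.02 m/s and horizontal distance between rod_tip and block_hole below 0.008 m and z of rod_tip in the frame of block_hole below -0.03 m and angle between rod_grip's own z axis and vertical below 0.1 rad); the robot touches nothing.
It fails at once if the rod presses on the extruder or its barrel with more than 20 N (contact force between rod and extruder above 20 N).
It fails at once if the rod presses on the piston with more than 20 N (contact force between rod and piston above 20 N).
It fails at once if the dish is moved more than 20 mm (distance of dish from where it was at the start of the episode above 0.02 m).
It fails at once if a bystander is moved more than 20 mm (distance of any of die_cap, glaze_jar, bowl, candlestick from where it was at the start of the episode above 0.02 m).
It also fails if it takes over 70 s, if anything falls off the work surface, if the arm or the gripper's body presses on something with over 40 N, if the wrist force passes 120 N, or if a joint passes its speed limit or range.

### The arm

A 6-joint arm with a two-finger parallel gripper is mounted at the origin on the work surface. World frame = base frame: x ahead of the robot, y to its left, z up, the work surface at z = 0. Lengths are in m, angles in rad, forces in N, time in s.
With the tool pointing down it reaches from about 0.275 to 0.725 m from the base axis. Payload 5.6 kg.
Tool frame: the origin (TCP) lies midway between the tips of the shut fingers; the grasp point (between the pads) lies 19 mm behind it; z points along the fingers, y is the direction in which the jaws open and shut (so a half turn about z gives the same grasp; the last joint's range is limited). The gripper opens to 85 mm and grips with 20 to 120 N. Pads are 22 mm wide; open, the fingers measure 114 mm over their backs; the gripper's body (76 mm by 85 mm) begins 54 mm behind the grasp point. The pads swing forward as they close: fully open they stand 13 mm farther back than shut.
Start: joints at [1.458, 0.255, 0.108, 0, -1.424, -0.285], TCP at [0.213, 0.507, 0.205] pointing down, gripper open.
Joint ranges: [-2.95, 2.95], [-1.21, 1.97], [-1.09, 1.5], [-2.87, 1.71], [-2.94, -0.07], [-3.05, 3.05]. Speed limits (rad/s): [2.57, 2.57, 3.14, 3.14, 3.14, 3.14].

### API

Orientations are given as a rotation vector (axis times angle).
In Python, from cell import ctrl gives the robot as it stands.
- The arm moves only by the tool step_arm, never from a script. Its argument "series" is a list of rows, each a list of 3 entries, a list of its own where there are three numbers: the closure, from 0 (fully open) to 1 (shut), then the shift along the tool's x, y, z in mm, then the turn about the tool's z in rad. A call has 1 to 12 rows; each row shifts and turns the commanded pose from where the row before left it, along the tool's axes as they then stand; what a row does not reach is not made up. A row lasts 1/10 s, in which the tool goes at most 50 mm and 8.59 degrees, less where a joint would pass 70% of its speed; a pose out of reach is approached as far as the arm can. A call is refused whole if a number of a shift passes 50 or a number of a turn 0.15, either way. A call with a gripper value outside its range is refused whole. The fingers move at their own pace and stop on an object; "squeeze" is the grip in N (left out, the last holds). Time passes only in rows, so rows that do not move let the fingers close. It gives the time, the measured TCP pose, the force and the opening at its end, in the units of the state.
- ctrl.get_state(): the state, without advancing time (a new reading comes with each control period).
- ctrl.grab_frame(name): name is "scene" or "top" or "wrist"; returns a dict with "frame" (400x640x3 uint8, blue, green, red), "z_map" (400x640 float32, m along the optical axis (not along the pixel's ray), 0 where there is no reading), "fovy" (degrees; the focal length in pixels is half the picture's height over the tangent of half this angle, whatever the lens; pixels are square), "cx", "cy" (the principal point, pixels), "k1" (the pictures are not rectified: a ray, as slopes to the right and down, at radius r is drawn at 1 + k1 r^2 times it, then the intrinsics apply), "world_from_camera" (4x4, takes a point from camera to world coordinates); the wrist camera has in their place "hand_eye" (4x4, takes a point from camera to tool coordinates, whose origin is the TCP and whose axes are the flange's). Camera axes: x right, y up, looking along -z (the intrinsics and any distortion apply to the point x, -y, -z); pixel columns grow to the right and rows downward; lengths in m; the calibration is good to about 2 mm. A picture is of the moment at which its call begins: read the wrist's pose just before it.
- ctrl.finish_job(): hands the job in, once; it reports no verdict.
The state is a dict: "time": time; "joint_positions": joint angles; "dq": joint speeds; "joint_efforts": joint torques, N m; "position": TCP position; "tool_rot": TCP orientation; "wrist_force": force on the tool from outside, world axes, zero at the start; "wrist_torque": the same for the moment, N m; "grip_width": finger opening in m.
Only numpy, scipy, OpenCV 4.12 (cv2) and the standard library are available. Lean on these libraries where they do the work, as an engineer would, in place of code of your own. Each camera call takes 0.05 s, during which the arm holds its last target.

## Working session

There is one attempt and no reset: what is moved stays moved. The work goes in short steps, Python scripts to look and compute and a tool call to move; the robot and the scene stay as the last step left them, time stands still between calls to the robot, and variables do not carry over. Pictures are saved under pics/ and viewed, and the job is handed in when it is done.

Besides the shell and the picture viewer there is one more tool, called after "Request:" as name(argument=value, ...), one argument or row to a line, values as JSON. step_arm: Moves the arm, as the interface text tells. Its arguments: {"type":"object","properties":{"series":{"type":"array"},"squeeze":{"type":"number"}},"required":["series"]}

```bash
mkdir -p pics; ls; cat > h.py <<'E'
import numpy as np, cv2, pickle
from cell import ctrl
from scipy.spatial.transform import Rotation as R
def grab(name,fn=None):
    s=ctrl.get_state(); d=ctrl.grab_frame(name)
    if name=='wrist':
        T=np.eye(4);T[:3,:3]=R.from_rotvec(s['tool_rot']).as_matrix();T[:3,3]=s['position']
        d['W']=T@d['hand_eye']
    else: d['W']=np.array(d['world_from_camera'])
    if fn: cv2.imwrite('pics/%s.png'%fn,d['frame']); pickle.dump(d,open('pics/%s.pkl'%fn,'wb'))
    return d
def load(fn): return pickle.load(open('pics/%s.pkl'%fn,'rb'))
def K(d):
    f=200/np.tan(np.radians(d['fovy'])/2)
    return np.array([[f,0,d['cx']],[0,f,d['cy']],[0,0,1.]])
def rays(d,uv):
    uv=np.asarray(uv,float).reshape(-1,1,2)
    p=cv2.undistortPoints(uv,K(d),np.array([d['k1'],0,0,0,0.]))[:,0]
    c=np.c_[p[:,0],-p[:,1],-np.ones(len(p))]
    return d['W'][:3,3], c@d['W'][:3,:3].T
def atz(d,uv,z):
    o,r=rays(d,uv); t=(z-o[2])/r[:,2]; return o+r*t[:,None]
def proj(d,P):
    P=np.atleast_2d(P); c=(P-d['W'][:3,3])@d['W'][:3,:3]
    q=np.c_[c[:,0],-c[:,1],-c[:,2]]
    return cv2.projectPoints(q,np.zeros(3),np.zeros(3),K(d),np.array([d['k1'],0,0,0,0.]))[0][:,0]
def cloud(d):
    v,u=np.mgrid[0:400,0:640]; o,r=rays(d,np.c_[u.ravel(),v.ravel()])
    z=d['z_map'].ravel(); P=o+r*z[:,None]; P[z==0]=np.nan; return P.reshape(400,640,3)
def crop(d,fn,u0,v0,u1,v1,s):
    cv2.imwrite('pics/%s.png'%fn,cv2.resize(d['frame'][v0:v1,u0:u1],None,fx=s,fy=s,interpolation=cv2.INTER_CUBIC))
E
python3 - <<'E'
from h import *
for n in ['scene','top','wrist']:
    d=grab(n,n+'0'); print(n,d['fovy'],d['cx'],d['cy'],d['k1'],d['W'].round(3).tolist())
print(ctrl.get_state())
E
```

```text
pics
scene 44.86170339587176 313.51431844164705 198.94936968312902 -0.14199647429903528 [[-0.76, -0.45, 0.469, 1.143], [0.65, -0.545, 0.53, 0.666], [0.016, 0.708, 0.706, 1.002], [0.0, 0.0, 0.0, 1.0]]
top 43.200957099502304 315.96549545252765 201.3652721861433 -0.01863347828789235 [[0.012, 0.997, -0.074, 0.485], [-0.999, 0.014, 0.03, 0.017], [0.031, 0.073, 0.997, 1.161], [0.0, 0.0, 0.0, 1.0]]
wrist 66.6361320553837 321.95296334963024 196.08529264846734 -0.018790690609541305 [[-0.388, 0.888, 0.245, 0.274], [-0.922, -0.375, -0.1, 0.481], [0.003, -0.265, 0.964, 0.373], [0.0, 0.0, 0.0, 1.0]]
{'time': 0.15, 'joint_positions': array([ 1.45760334e+00,  2.55620908e-01,  1.07294387e-01, -3.05377107e-04,
       -1.42391935e+00, -2.84595772e-01]), 'dq': array([-0.00052485, -0.0035336 ,  0.00578916,  0.0014563 , -0.00133352,
        0.00049748]), 'joint_efforts': array([-1.71456501e-03, -3.86942875e+01,  2.38079202e+01,  5.36676675e+00,
       -4.56356735e-03,  2.39875448e-06]), 'position': array([0.21287569, 0.50668422, 0.2044029 ]), 'tool_rot': array([ 3.07820310e+00, -6.20512217e-01, -2.77700740e-04]), 'wrist_force': array([-0.00799296, -0.18449991, -0.03507023]), 'wrist_torque': array([-0.03215466, -0.01803106, -0.02857474]), 'grip_width': 0.08527993884587506}
```

View pics/scene0.png

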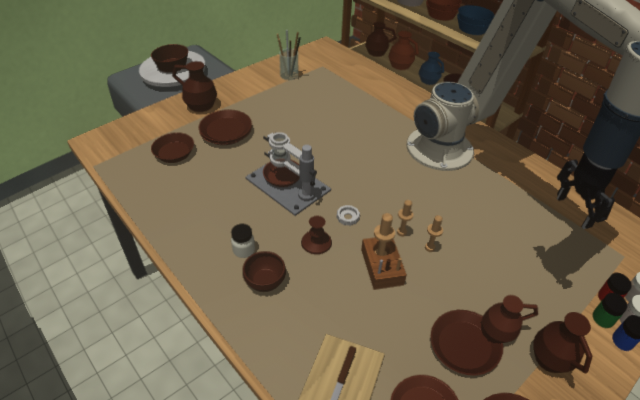

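View pics/top0.png

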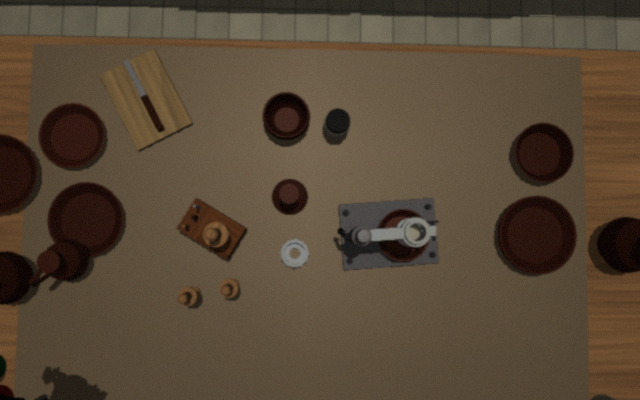

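View pics/wrist0.png

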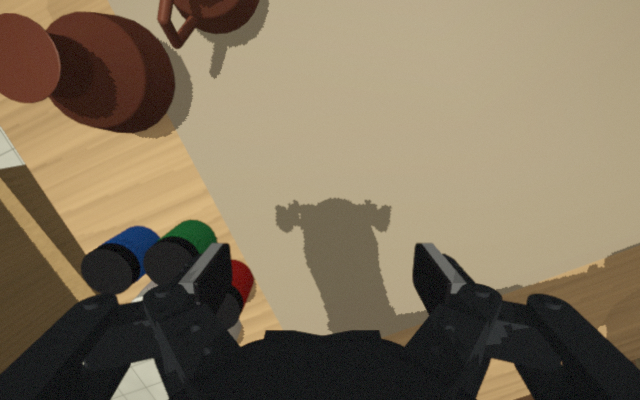

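Top view: the block's rod is at about (215,234), the smaller look-alike rods are at (189,296) and (230,289), and the extruder barrel is at about (413,232) with its column at (361,236). Next I'll enlarge these areas.

```bash
python3 - <<'E'
from h import *
d=load('top0'); crop(d,'c1',330,190,450,280,6); crop(d,'c2',160,180,260,320,4)
s=load('scene0'); crop(s,'c3',230,110,370,220,5); crop(s,'c4',350,190,450,300,5)
P=cloud(d)
for uv in [(215,234),(413,232),(361,236),(189,296),(230,289),(294,254),(290,196)]: print(uv,P[uv[1],uv[0]].round(4))
E
```

```text
(215, 234) [0.4912 0.184  0.1673]
(413, 232) [ 0.5006 -0.2157  0.1201]
(361, 236) [ 0.4907 -0.0994  0.1891]
(189, 296) [0.3635 0.2449 0.1031]
(230, 289) [0.3803 0.1588 0.1193]
(294, 254) [0.449  0.0313 0.0023]
(290, 196) [0.5749 0.0407 0.0827]
```

View pics/c1.png

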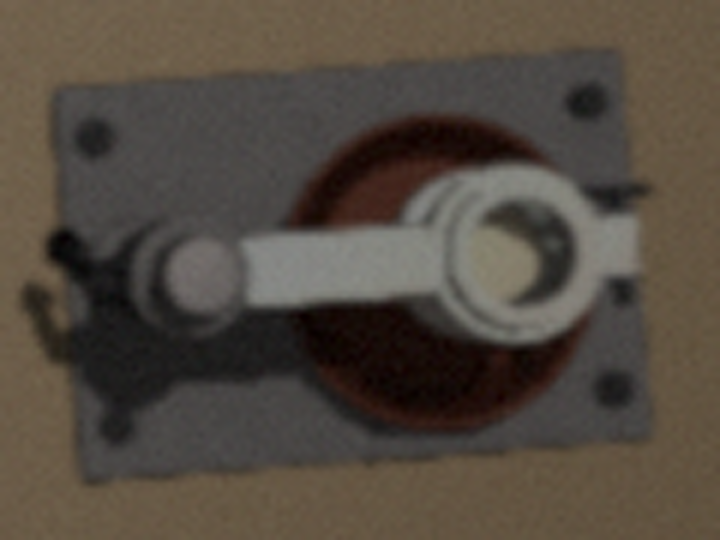

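View pics/c2.png

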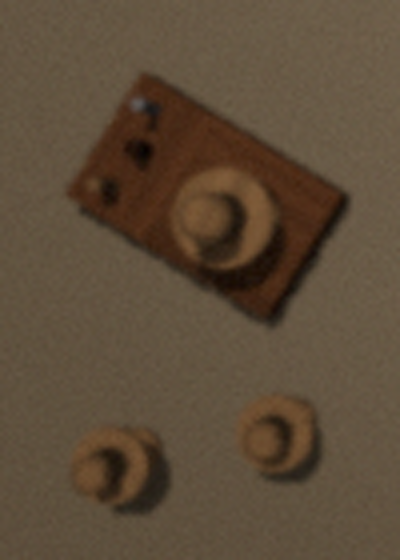

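View pics/c3.png

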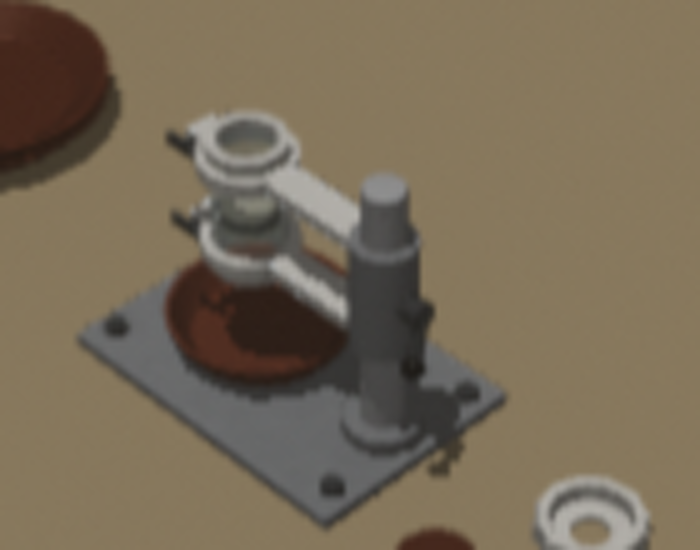

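View pics/c4.png

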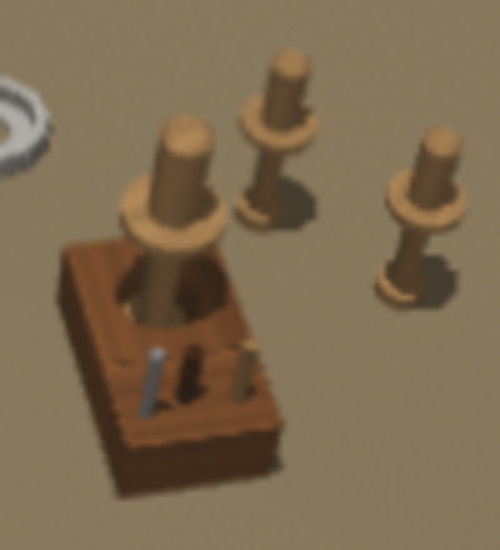

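Crops: the piston is visible in the bore as a cream disc near top (413,232), and the largest rod is in the block. Next I'll measure with the depth clouds.

```bash
python3 - <<'E'
from h import *
def circ(p,r=None):
    from scipy.optimize import least_squares
    c=np.median(p,0)
    f=least_squares(lambda q:np.hypot(p[:,0]-q[0],p[:,1]-q[1])-q[2],[*c,.02],loss='soft_l1',f_scale=.001)
    return f.x
for n in ['top0','scene0']:
    P=cloud(load(n)).reshape(-1,3)
    print(n)
    m=lambda x0,x1,y0,y1,z0,z1:P[(P[:,0]>x0)&(P[:,0]<x1)&(P[:,1]>y0)&(P[:,1]<y1)&(P[:,2]>z0)&(P[:,2]<z1)]
    q=m(.42,.56,-.3,-.17,.13,.2); print(np.histogram(q[:,2],np.arange(.13,.2,.003)))
    q=m(.45,.53,-.13,-.06,.18,.2);print('column',len(q),q.mean(0), (q.max(0)+q.min(0))/2,np.ptp(q,0))
    q=m(.45,.53,.14,.23,.158,.18);print('rodtop',len(q),q.mean(0),(q.max(0)+q.min(0))/2,np.ptp(q,0))
    q=m(.45,.53,.14,.23,.103,.116);print('shoulder',len(q),q.mean(0),(q.max(0)+q.min(0))/2,np.ptp(q,0))
    q=m(.40,.59,.1,.28,.04,.05);r=cv2.minAreaRect((q[:,:2]*1000).astype(np.float32));print('block',r,np.median(q[:,2]))
    q=m(.40,.6,-.33,-.03,.006,.014);r=cv2.minAreaRect((q[:,:2]*1000).astype(np.float32));print('base',r,np.median(q[:,2]))
E
```

```text
top0
(array([  4,   5,   9,   8,  10,  35, 156, 204,  50,  68, 124,  41,   1,
         0,   0,   0,   0,   0,   0,   0,   0,   0,   0]), array([0.13 , 0.133, 0.136, 0.139, 0.142, 0.145, 0.148, 0.151, 0.154,
       0.157, 0.16 , 0.163, 0.166, 0.169, 0.172, 0.175, 0.178, 0.181,
       0.184, 0.187, 0.19 , 0.193, 0.196, 0.199]))
column 145 [ 0.49136699 -0.10274418  0.188555  ] [ 0.49165859 -0.10278867  0.18719668] [0.02511167 0.02466228 0.01295901]
rodtop 145 [0.49113797 0.19175948 0.16590356] [0.49114682 0.19184647 0.16508239] [0.02356259 0.02515918 0.01387308]
shoulder 317 [0.49122277 0.18842844 0.10919617] [0.49165168 0.19271153 0.10915735] [0.04970949 0.05197559 0.01140031]
block ((504.3467712402344, 214.19757080078125), (130.66241455078125, 80.34545135498047), 59.31398391723633) 0.04404802239445793
base ((504.68133544921875, -180.42196655273438), (194.79391479492188, 291.16888427734375), 2.8159074783325195) 0.009427910082924096
scene0
(array([ 8,  9,  7,  9, 21, 30, 59, 92, 31, 35, 48, 22,  0,  0,  0,  0,  0,
        0,  0,  0,  0,  0,  0]), array([0.13 , 0.133, 0.136, 0.139, 0.142, 0.145, 0.148, 0.151, 0.154,
       0.157, 0.16 , 0.163, 0.166, 0.169, 0.172, 0.175, 0.178, 0.181,
       0.184, 0.187, 0.19 , 0.193, 0.196, 0.199]))
column 71 [ 0.49459188 -0.10004724  0.18750846] [ 0.49299834 -0.1018909   0.1872895 ] [0.02518417 0.02554292 0.01421247]
rodtop 91 [0.49411828 0.19670268 0.16657294] [0.4904367  0.19533654 0.16553526] [0.02844123 0.02321696 0.01392625]
shoulder 202 [0.4973072  0.19901231 0.11041618] [0.49114961 0.19422261 0.10946902] [0.05063312 0.05340839 0.01199905]
block ((505.2140197753906, 215.9983367919922), (134.451171875, 82.19625091552734), 57.9918098449707) 0.045430341762336734
base ((500.71832275390625, -179.79885864257812), (295.4389343261719, 196.98748779296875), 89.70159912109375) 0.010663832543704121
```

```bash
cat >> h.py <<'E'
def delta(target):
    s=ctrl.get_state(); M=R.from_rotvec(s['tool_rot']).as_matrix()
    return (M.T@(np.array(target)-s['position'])*1000).round(2), s['position'].round(4), M.round(3).tolist()
def st():
    s=ctrl.get_state(); print({k:np.round(s[k],4).tolist() for k in ['time','position','tool_rot','wrist_force','wrist_torque','grip_width','joint_positions']})
E
python3 - <<'E'
from h import *
d=load('wrist0'); print(np.array(d['hand_eye']).round(3))
print(delta([.491,.192,.24]))
E
```

```text
[[-0.001  0.964  0.265  0.066]
 [ 1.     0.001 -0.001  0.   ]
 [-0.001  0.265 -0.964 -0.169]
 [ 0.     0.     0.     1.   ]]
(array([378.32, 182.41, -35.28]), array([0.2129, 0.5067, 0.2044]), [[0.922, -0.387, -0.0], [-0.387, -0.922, -0.001], [0.0, 0.001, -1.0]])
```

Request:
step_arm(
  series=[
    [0,[10,5,-35],0],
    [0,[33,16,0],0],
    [0,[33,16,0],0],
    [0,[33,16,0],0],
    [0,[33,16,0],0],
    [0,[33,16,0],0],
    [0,[33,16,0],0],
    [0,[33,16,0],0],
    [0,[33,16,0],0],
    [0,[33,16,0],0],
    [0,[33,16,0],0],
    [0,[0,0,0],0],
  ],
)

```text
time: 1.35
position: [0.4643, 0.2203, 0.2395]
tool_rot: [3.077, -0.627, -0.0]
wrist_force: [-0.5, 1.2, 0.3]
grip_width: 0.0856
```

```bash
python3 - <<'E'
from h import *
d=grab('wrist','w1'); st(); print(delta([.491,.192,.24])[0])
E
```

```text
{'time': 1.4, 'position': [0.4633, 0.2217, 0.2395], 'tool_rot': [3.0778, -0.6259, -0.0011], 'wrist_force': [-0.2783, 0.026, 0.1403], 'wrist_torque': [0.0408, 0.0097, 0.0134], 'grip_width': 0.0852, 'joint_positions': [0.7515, 0.1755, 0.0929, -0.0001, -1.4893, 0.4181]}
[37.06 16.53 -0.46]
```

View pics/w1.png

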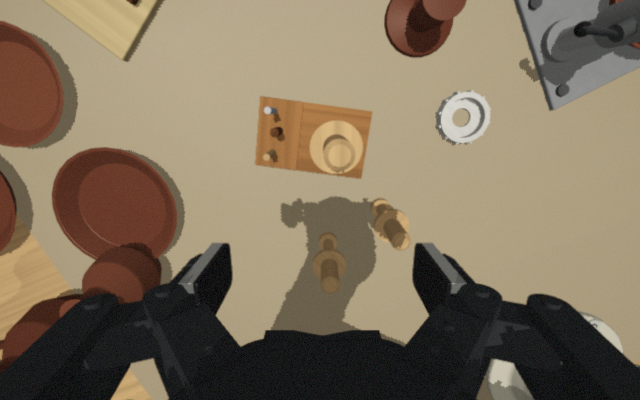

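```bash
python3 - <<'E'
from h import *
d=load('w1'); crop(d,'c5',250,90,380,185,6)
P=cloud(d).reshape(-1,3)
m=lambda x0,x1,y0,y1,z0,z1:P[(P[:,0]>x0)&(P[:,0]<x1)&(P[:,1]>y0)&(P[:,1]<y1)&(P[:,2]>z0)&(P[:,2]<z1)]
q=m(.45,.53,.14,.23,.160,.18);print('rodtop',len(q),np.median(q[:,2]),(q.max(0)+q.min(0))/2,np.ptp(q,0))
q=m(.45,.53,.14,.23,.1035,.116);print('shoulder',len(q),np.median(q[:,2]),(q.max(0)+q.min(0))/2,np.ptp(q,0))
q=m(.40,.59,.1,.28,.04,.05);r=cv2.minAreaRect((q[:,:2]*1000).astype(np.float32));print('block',r,np.median(q[:,2]))
E
```

```text
rodtop 818 0.16763943430893075 [0.48962579 0.19438447 0.16525775] [0.02577936 0.02546505 0.00921974]
shoulder 1309 0.11031244042884919 [0.48953445 0.19454169 0.10997165] [0.0518003  0.05131277 0.01204503]
block ((502.1576843261719, 215.91571044921875), (129.29884338378906, 80.54780578613281), 59.39966583251953) 0.04525566270221537
```

View pics/c5.png

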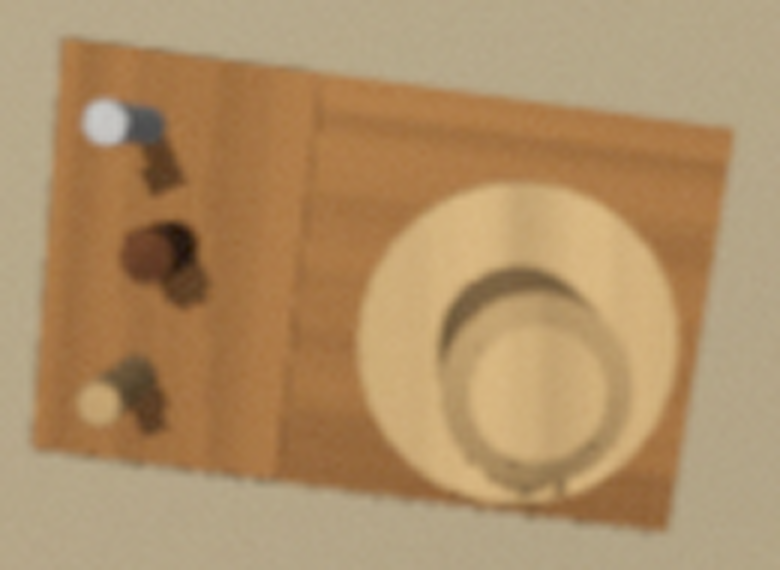

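```bash
python3 - <<'E'
from h import *
print(delta([.4896,.1945,.119]))
E
```

```text
(array([ 34.86,  14.66, 120.54]), array([0.4633, 0.2217, 0.2395]), [[0.921, -0.391, -0.001], [-0.391, -0.921, -0.001], [-0.001, 0.001, -1.0]])
```

Request:
step_arm(
  series=[
    [0,[17.4,7.3,0],0],
    [0,[17.4,7.3,0],0],
    [0,[0,0,20],0],
    [0,[0,0,20],0],
    [0,[0,0,0],0],
    [0,[0,0,0],0],
  ],
)

```text
time: 2.0
position: [0.4888, 0.1967, 0.2005]
tool_rot: [3.079, -0.619, 0.0]
wrist_force: [-0.0, 0.4, 0.2]
grip_width: 0.0856
```

```bash
python3 - <<'E'
from h import *
d=grab('wrist','w2'); st(); print(delta([.4896,.1945,.119])[0])
P=cloud(d).reshape(-1,3)
m=lambda x0,x1,y0,y1,z0,z1:P[(P[:,0]>x0)&(P[:,0]<x1)&(P[:,1]>y0)&(P[:,1]<y1)&(P[:,2]>z0)&(P[:,2]<z1)]
q=m(.45,.53,.14,.23,.160,.18);print('rodtop',len(q),np.median(q[:,2]),(q.max(0)+q.min(0))/2,np.ptp(q,0))
q=m(.45,.53,.14,.23,.1035,.116);print('shoulder',len(q),np.median(q[:,2]),(q.max(0)+q.min(0))/2,np.ptp(q,0))
E
```

```text
{'time': 2.05, 'position': [0.4892, 0.1969, 0.2012], 'tool_rot': [-3.0794, 0.6192, -0.0021], 'wrist_force': [-0.4614, 0.0515, 0.7748], 'wrist_torque': [-0.0009, -0.0056, 0.0239], 'grip_width': 0.0851, 'joint_positions': [0.6802, 0.2103, 0.0396, 0.0007, -1.3989, 0.4936]}
[ 1.16  2.1  82.18]
rodtop 1060 0.16752191474041664 [0.48975913 0.19439987 0.16493896] [0.02595316 0.02583695 0.00974893]
shoulder 1493 0.11029459122347735 [0.49022917 0.19443842 0.1096805 ] [0.05064464 0.05172118 0.01207168]
```

View pics/w2.png

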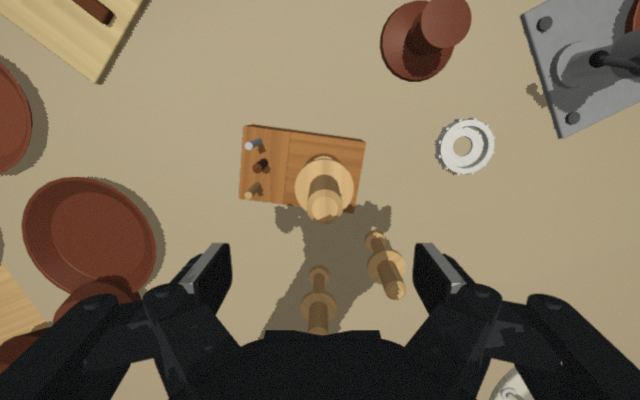

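Request:
step_arm(
  series=[
    [0,[1.2,2.1,10],0],
    [0,[0,0,18],0],
    [0,[0,0,18],0],
    [0,[0,0,18],0],
    [0,[0,0,14],0],
    [0,[0,0,4],0],
    [0,[0,0,0],0],
    [0,[0,0,0],0],
    [0,[0,0,0],0],
  ],
)

```text
time: 2.95
position: [0.4899, 0.1942, 0.1191]
tool_rot: [-3.078, 0.62, -0.002]
wrist_force: [-0.1, -0.2, 0.3]
grip_width: 0.0854
```

```bash
python3 - <<'E'
from h import *
d=grab('wrist','w3'); st(); print(delta([.4896,.1945,.119])[0])
E
```

```text
{'time': 3.0, 'position': [0.4898, 0.1942, 0.1189], 'tool_rot': [-3.0785, 0.6204, -0.0019], 'wrist_force': [0.0133, 0.0712, -0.5953], 'wrist_torque': [-0.0363, -0.0508, -0.0069], 'grip_width': 0.0849, 'joint_positions': [0.6751, 0.2514, -0.1196, 0.0002, -1.1981, 0.498]}
[-0.26 -0.2  -0.07]
```

View pics/w3.png

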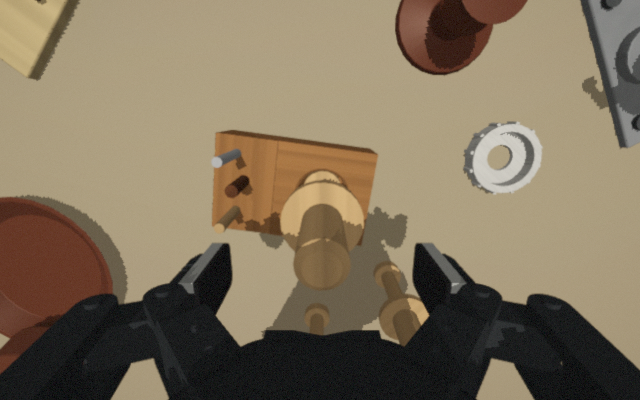

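Request:
step_arm(
  series=[
    [0.4,[0,0,0],0],
    [0.5,[0,0,0],0],
    [0.6,[0,0,0],0],
    [0.7,[0,0,0],0],
    [0.8,[0,0,0],0],
    [0.9,[0,0,0],0],
    [1,[0,0,0],0],
    [1,[0,0,0],0],
    [1,[0,0,0],0],
    [1,[0,0,0],0],
  ],
  squeeze=80,
)

```text
time: 4.0
position: [0.4896, 0.194, 0.1184]
tool_rot: [-3.079, 0.62, -0.001]
wrist_force: [1.1, 0.3, 4.2]
grip_width: 0.0235
```

```bash
python3 - <<'E'
from h import *
d=grab('wrist','w4'); st()
E
```

```text
{'time': 4.05, 'position': [0.4896, 0.194, 0.1184], 'tool_rot': [-3.0793, 0.6204, -0.0012], 'wrist_force': [-0.0534, 1.2964, 3.7911], 'wrist_torque': [0.1554, -0.1436, 0.0161], 'grip_width': 0.0239, 'joint_positions': [0.6751, 0.2519, -0.1203, 0.0003, -1.1977, 0.498]}
```

View pics/w4.png

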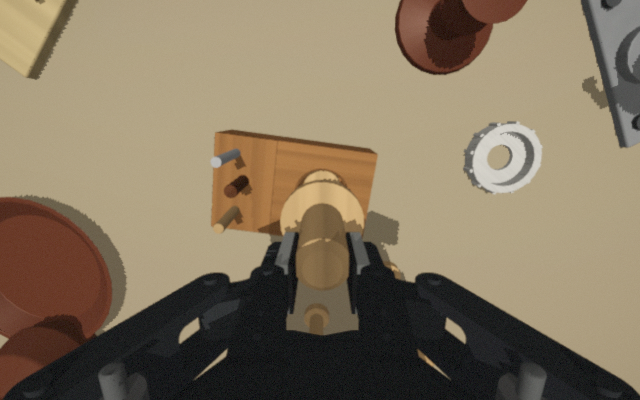

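Request:
step_arm(
  series=[
    [1,[0,0,-3],0],
    [1,[0,0,-8],0],
    [1,[0,0,-15],0],
    [1,[0,0,-20],0],
    [1,[0,0,-20],0],
    [1,[0,0,-22],0],
    [1,[0,0,-22],0],
    [1,[0,0,-22],0],
    [1,[0,0,-22],0],
    [1,[0,0,-22],0],
    [1,[0,0,0],0],
    [1,[0,0,0],0],
  ],
)

```text
time: 5.25
position: [0.489, 0.194, 0.2939]
tool_rot: [-3.079, 0.621, 0.001]
wrist_force: [-0.1, 0.8, -2.8]
grip_width: 0.0232
```

```bash
python3 - <<'E'
from h import *
d=grab('wrist','w5'); st()
d=grab('scene','s5')
d=grab('top','t5')
E
```

```text
{'time': 5.3, 'position': [0.4887, 0.1938, 0.2931], 'tool_rot': [3.0789, -0.6205, -0.0028], 'wrist_force': [0.2404, 0.4609, -2.0361], 'wrist_torque': [-0.0325, 0.0633, 0.0213], 'grip_width': 0.0235, 'joint_positions': [0.675, 0.1996, 0.257, -0.0008, -1.63, 0.498]}
```

View pics/w5.png

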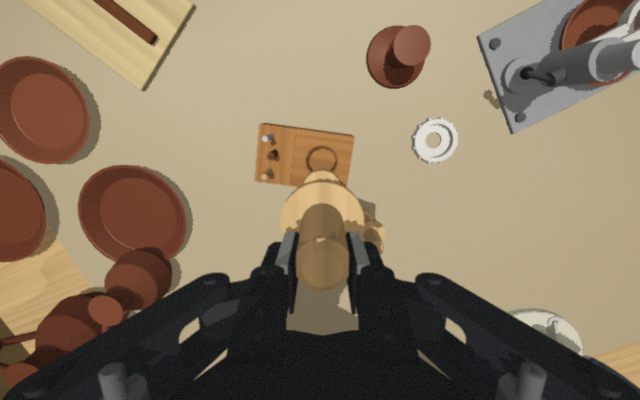

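View pics/s5.png

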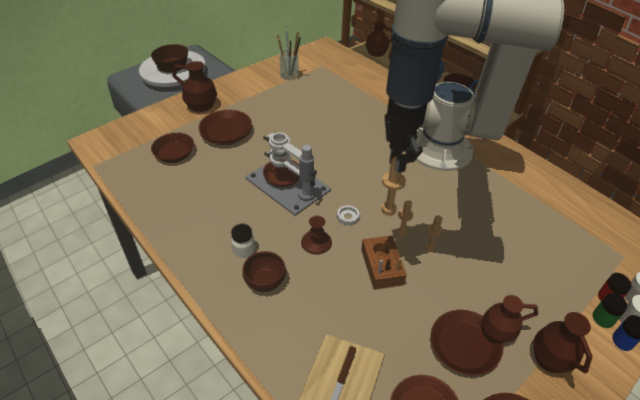

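The rod is lifted and upright. The block hole is visible in the wrist view at (322,158), with the foot of the head at (320,178).

```bash
python3 - <<'E'
from h import *
d=load('w5'); crop(d,'c6',250,110,400,260,5)
E
```

```text
(no output)
```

View pics/c6.png

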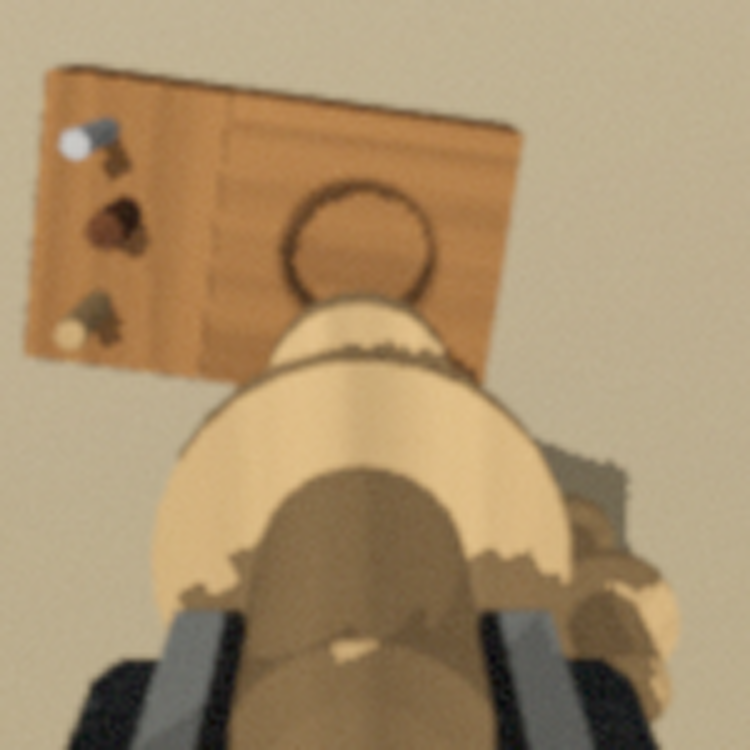

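```bash
cat >> h.py <<'E'
from scipy.optimize import least_squares
def circ(p,r=None):
    c=np.median(p[:,:2],0)
    if r: f=least_squares(lambda q:np.hypot(p[:,0]-q[0],p[:,1]-q[1])-r,c); return f.x,f.fun
    f=least_squares(lambda q:np.hypot(p[:,0]-q[0],p[:,1]-q[1])-q[2],[*c,.02]); return f.x,f.fun
def cp(d,pts,u0,v0,s,z):  # crop pts -> world at z (pixel-center convention of cv2.resize)
    p=(np.array(pts,float)+.5)/s-.5+[u0,v0]; return atz(d,p,z)
E
python3 - <<'E'
from h import *
d=load('w5')
pts=[(280,250),(438,255),(360,178),(300,205),(418,203),(285,280),(434,285)]
p=cp(d,pts,250,110,5,.045)
print(circ(p)); print(circ(p,.021))
print('foot-plane head edge vs held: foot z',ctrl.get_state()['position'][2]-.109)
# shoulder & head in tool frame
P=cloud(d).reshape(-1,3); s=ctrl.get_state(); pos=s['position']
z=pos[2]-.109
q=P[(abs(P[:,0]-pos[0])<.05)&(abs(P[:,1]-pos[1])<.05)&(abs(P[:,2]-(z+.1))<.004)]
print(len(q),np.median(q[:,2])-z-.1,(q.max(0)+q.min(0))/2-pos,np.ptp(q,0))
q=P[(abs(P[:,0]-pos[0])<.05)&(abs(P[:,1]-pos[1])<.05)&(abs(P[:,2]-(z+.014))<.005)]
print(len(q),np.median(q[:,2])-z-.014,circ(q,.017)[0]-pos[:2])
M=R.from_rotvec(s['tool_rot']).as_matrix();print(M.round(4))
E
```

```text
(array([0.49012153, 0.19349142, 0.02183931]), array([ 2.34282644e-04, -1.98609803e-04, -4.55027034e-05, -2.86110009e-05,
        7.18149599e-05, -2.05601742e-04,  1.72227660e-04]))
(array([0.49073639, 0.19322447]), array([0.00102778, 0.00062207, 0.00012351, 0.00037789, 0.00045215,
       0.00084448, 0.00124724]))
foot-plane head edge vs held: foot z 0.1838465706831146
2555 0.0018039433011411143 [ 0.0051741   0.00029753 -0.00896318] [0.04239474 0.05157754 0.00790773]
286 0.001700025253291949 [-0.00228416  0.00189689]
[[ 0.9219 -0.3873 -0.0023]
 [-0.3873 -0.9219 -0.0012]
 [-0.0017  0.002  -1.    ]]
```

```bash
python3 - <<'E'
from h import *
print(delta([.41,-.17,.312]))
E
```

```text
(array([ 68.3 , 365.8 , -18.54]), array([0.4887, 0.1937, 0.2928]), [[0.922, -0.387, -0.002], [-0.387, -0.922, -0.001], [-0.002, 0.002, -1.0]])
```

Request:
step_arm(
  series=[
    [1,[3,15,-9],0],
    [1,[6,30,-10],0],
    [1,[7,36,0],0],
    [1,[7,36,0],0],
    [1,[7,36,0],0],
    [1,[7,36,0],0],
    [1,[7,36,0],0],
    [1,[7,36,0],0],
    [1,[7,36,0],0],
    [1,[6,35,0],0],
    [1,[4,20,0],0],
    [1,[2,12,0],0],
  ],
)

```text
time: 6.6
position: [0.4117, -0.1706, 0.3133]
tool_rot: [3.079, -0.624, -0.0]
wrist_force: [1.0, 1.2, -1.1]
grip_width: 0.0234
```

Request:
step_arm(
  series=[
    [1,[0,0,0],0],
    [1,[0,0,0],0],
    [1,[0,0,0],0],
  ],
)

```text
time: 6.9
position: [0.4129, -0.1681, 0.3131]
tool_rot: [-3.08, 0.619, 0.0]
wrist_force: [0.3, 0.4, -1.1]
grip_width: 0.0235
```

```bash
python3 - <<'E'
from h import *
d=grab('wrist','w6'); st(); grab('top','t6')
E
```

```text
{'time': 6.95, 'position': [0.413, -0.1681, 0.3131], 'tool_rot': [-3.0799, 0.6187, 0.0001], 'wrist_force': [0.1271, 0.1053, -0.7586], 'wrist_torque': [0.0411, 0.0147, -0.0247], 'grip_width': 0.0235, 'joint_positions': [-0.033, 0.0363, 0.1183, -0.0002, -1.6528, 1.2073]}
```

View pics/w6.png

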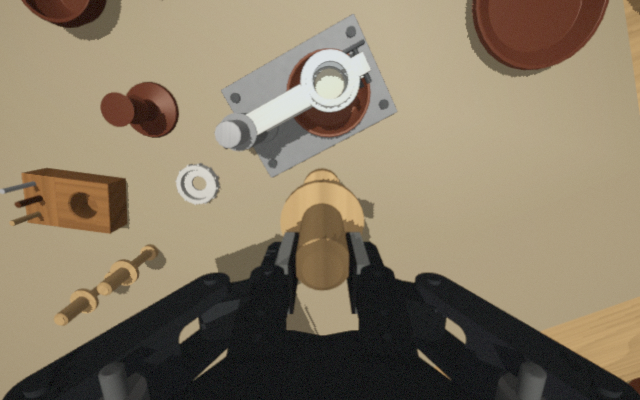

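```bash
python3 - <<'E'
from h import *
d=load('w6'); crop(d,'c7',280,30,380,140,7)
P=cloud(d)[40:130,280:380].reshape(-1,3)
print(np.histogram(P[:,2],np.arange(.1,.2,.003)))
E
```

```text
(array([   3,    3,    6,   14,   26,   90,  662,   20,   16,   22,   18,
         20,   17,   22,   26,   43,  172, 1783,   66,   28,  723,  233,
          0,    0,    0,    0,    0,    0,    0,    0,    0,    0,    0]), array([0.1  , 0.103, 0.106, 0.109, 0.112, 0.115, 0.118, 0.121, 0.124,
       0.127, 0.13 , 0.133, 0.136, 0.139, 0.142, 0.145, 0.148, 0.151,
       0.154, 0.157, 0.16 , 0.163, 0.166, 0.169, 0.172, 0.175, 0.178,
       0.181, 0.184, 0.187, 0.19 , 0.193, 0.196, 0.199]))
```

View pics/c7.png

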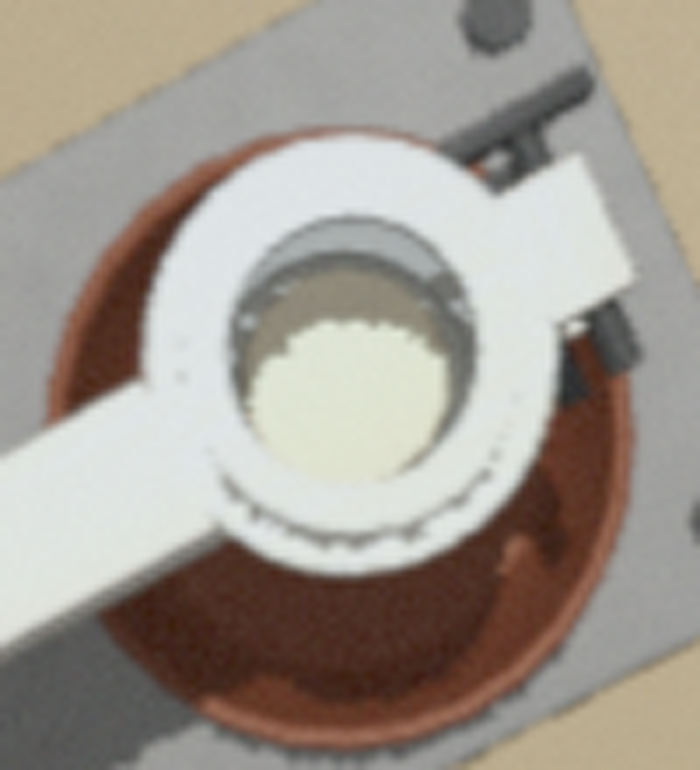

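```bash
python3 - <<'E'
from h import *
d=load('w6')
P=cloud(d)[40:130,280:380]
Q=P.reshape(-1,3); q=Q[(Q[:,2]>.158)&(Q[:,2]<.17)]; zr=np.median(q[:,2]); print('rim',zr,len(q),q[:,:2].mean(0),(q.max(0)+q.min(0))/2,np.ptp(q,0))
qp=Q[abs(Q[:,2]-.119)<.003]; print('piston',np.median(qp[:,2]))
pts=[(226,345),(478,345),(352,215),(350,484)]
p=cp(d,pts,280,30,7,zr); print(circ(p)); print(circ(p,.018))
# annulus fit on depth mask: maximise agreement by mean-radius symmetric
from scipy.optimize import minimize
def cost(c):
    r=np.hypot(q[:,0]-c[0],q[:,1]-c[1]); return np.sum(np.maximum(0,.018-r)**2+np.maximum(0,r-.0245)**2)
m=minimize(cost,q[:,:2].mean(0),method='Nelder-Mead',options=dict(xatol=1e-6,fatol=1e-14)); print(m.x,m.fun)
# piston disc edges? column
P=cloud(d).reshape(-1,3); qc=P[(abs(P[:,0]-.49)<.03)&(abs(P[:,1]+.1)<.03)&(P[:,2]>.184)&(P[:,2]<.2)]; print('col',(qc.max(0)+qc.min(0))/2,np.ptp(qc,0),np.median(qc[:,2]))
# held rod head in same image
s=ctrl.get_state();pos=s['position']; z=pos[2]-.1084
for a,b in [(.014,.017),(.1,.026)]:
  q=P[(abs(P[:,0]-pos[0])<.05)&(abs(P[:,1]-pos[1])<.05)&(abs(P[:,2]-(z+a+.0015))<.003)]
  print(len(q),np.median(q[:,2])-z-a,(q.max(0)+q.min(0))/2-pos)
crop(d,'c8',270,160,380,270,7)
E
```

```text
rim 0.16246432588928933 979 [ 0.50049813 -0.21376121] [ 0.49986127 -0.21308971  0.16139176] [0.04897273 0.0485026  0.00677485]
piston 0.11906933937046843
(array([ 0.4996918 , -0.21349882,  0.01785635]), array([-5.74974671e-05, -5.66186924e-05,  5.98394223e-05,  5.42767373e-05]))
(array([ 0.49968484, -0.21349714]), array([-1.99659780e-04, -2.01059494e-04, -7.67310492e-05, -9.64301880e-05]))
[ 0.4998527  -0.21310608] 3.448029529525236e-07
col [ 0.490153   -0.10444759  0.18829783] [0.02524484 0.02493205 0.00858078] 0.18998913998603806
250 0.0003182241817438602 [ 0.00834264 -0.00227124 -0.09402435]
2484 0.00024974349702686083 [ 4.88171823e-03  5.00984952e-05 -6.90249868e-03]
```

View pics/c8.png

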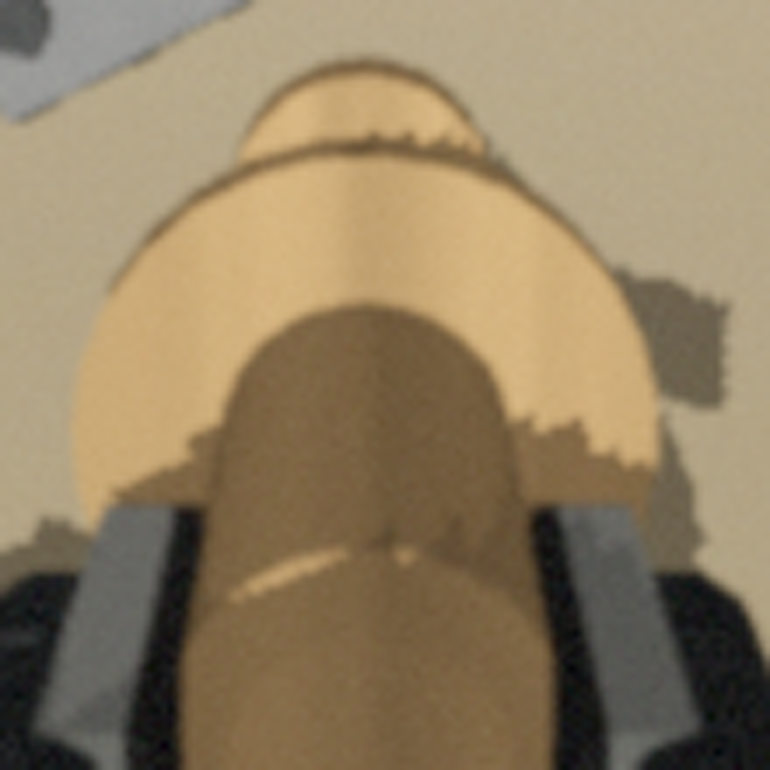

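```bash
python3 - <<'E'
from h import *
d=load('w6'); s=ctrl.get_state();pos=s['position'];M=R.from_rotvec(s['tool_rot']).as_matrix(); z=pos[2]-.1084
print('foot z',z)
def rep(n,pts,h,r):
    p=cp(d,pts,270,160,7,z+h); c,f=circ(p,r); print(n,c,'tool xy',((M.T@(np.r_[c,pos[2]]-pos))*1000)[:2],'res',(f*1000).round(2))
rep('headtop',[(365,71),(300,90),(440,97),(268,118),(465,125)],.014,.017)
rep('foot',[(365,59),(300,79),(435,83),(262,108),(470,110)],.0,.0168)
rep('shoulder top',[(370,155),(240,185),(500,183),(140,262),(590,255),(77,400),(656,390)],.100,.026)
E
```

```text
foot z 0.20466568248243577
headtop [ 0.41325201 -0.16826549] tool xy [0.27050516 0.04797298] res [ 0.45  0.02  0.09 -0.38 -0.42]
foot [ 0.41282733 -0.16827794] tool xy [-0.11642139  0.22345305] res [ 0.06 -0.22 -0.31  0.29  0.36]
shoulder top [ 0.41296452 -0.16860571] tool xy [0.13670352 0.47281264] res [ 0.13 -0.06  0.23 -0.18 -0.18 -0.06 -0.19]
```

```bash
python3 - <<'E'
from h import *
print(delta([.4583,-.1959,.283]))
E
```

```text
(array([52.5 ,  8.14, 30.06]), array([ 0.413 , -0.1681,  0.3131]), [[0.922, -0.386, -0.0], [-0.386, -0.922, 0.0], [-0.0, -0.0, -1.0]])
```

Request:
step_arm(
  series=[
    [1,[8,1,5],0],
    [1,[13,2,5],0],
    [1,[13,2,5],0],
    [1,[11,2,5],0],
    [1,[7.5,1.1,5],0],
    [1,[0,0,5],0],
    [1,[0,0,0],0],
    [1,[0,0,0],0],
    [1,[0,0,0],0],
  ],
)

```text
time: 7.9
position: [0.458, -0.1966, 0.2837]
tool_rot: [3.08, -0.62, 0.002]
wrist_force: [0.1, -0.1, -1.5]
grip_width: 0.0233
```

```bash
python3 - <<'E'
from h import *
d=grab('wrist','w7'); st(); crop(d,'c9',270,90,370,200,7)
E
```

```text
{'time': 7.95, 'position': [0.458, -0.1965, 0.2837], 'tool_rot': [-3.0797, 0.6205, -0.0018], 'wrist_force': [1.1431, -1.1845, -1.4604], 'wrist_torque': [-0.047, 0.0402, -0.0596], 'grip_width': 0.0233, 'joint_positions': [-0.0903, 0.14, 0.1605, 0.0001, -1.5901, 1.2635]}
```

View pics/w7.png

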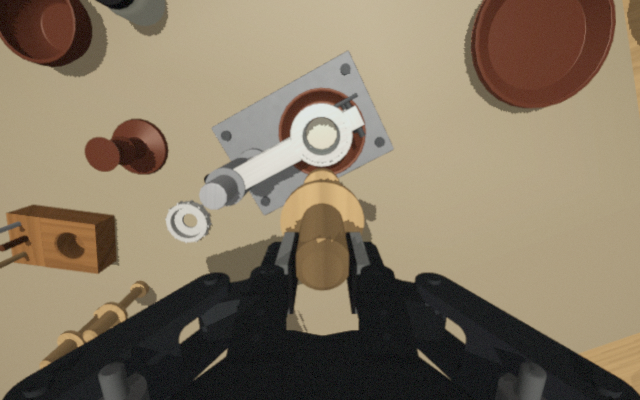

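View pics/c9.png

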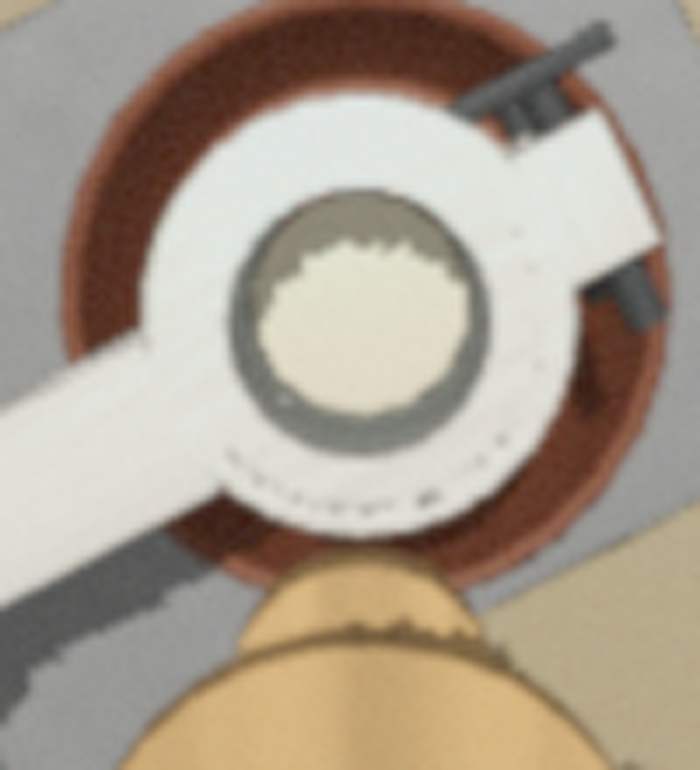

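```bash
python3 - <<'E'
from h import *
d=load('w7'); s=ctrl.get_state();pos=s['position'];M=R.from_rotvec(s['tool_rot']).as_matrix(); z=pos[2]-.1084
def rep(n,pts,h,r):
    p=cp(d,pts,270,90,7,h); c,f=circ(p,r); print(n,c[:2],c[2:],'tool xy',((M.T@(np.r_[c[:2],pos[2]]-pos))*1000)[:2],'res',(f*1000).round(2)); return c
b=rep('bore',[(229,320),(490,320),(360,188),(360,457)],.1625,.018)
rep('bore free',[(229,320),(490,320),(360,188),(360,457)],.1625,None)
rep('headtop',[(365,560),(300,578),(430,580),(255,615),(470,615)],z+.014,.017)
f=rep('foot',[(365,548),(300,569),(430,569),(258,603),(470,603)],z,.0168)
Q=cloud(d)[80:190,260:390].reshape(-1,3); q=Q[(Q[:,2]>.159)&(Q[:,2]<.166)&(np.hypot(Q[:,0]-.4998,Q[:,1]+.2133)<.03)]
from scipy.optimize import minimize
def cost(c):
    r=np.hypot(q[:,0]-c[0],q[:,1]-c[1]); return np.sum(np.maximum(0,.018-r)**2+np.maximum(0,r-.0245)**2)
m=minimize(cost,q[:,:2].mean(0),method='Nelder-Mead',options=dict(xatol=1e-6,fatol=1e-14)); print(m.x,m.fun,np.median(q[:,2]),len(q))
print(delta([*b,.283])[0])
E
```

```text
bore [ 0.49977662 -0.21356575] [] tool xy [45.1178185  -0.47852339] res [-0.49 -0.49 -0.21 -0.25]
bore free [ 0.49978818 -0.21357206] [0.01763853] tool xy [45.13091987 -0.47717904] res [-0.13 -0.13  0.13  0.13]
headtop [ 0.45877275 -0.19678255] [] tool xy [ 0.81401349 -0.07437598] res [ 0.22 -0.13 -0.07 -0.02 -0.06]
foot [ 0.45805153 -0.19669615] [] tool xy [0.1156021  0.12524075] res [ 0.17 -0.29 -0.19  0.25  0.19]
[ 0.49968269 -0.21300373] 3.692643426210502e-07 0.16250124895271043 1028
[45.12 -0.48  0.77]
```

Request:
step_arm(
  series=[
    [1,[5,-0.1,0],0],
    [1,[10,-0.1,0],0],
    [1,[10,-0.1,0],0],
    [1,[10,-0.1,0],0],
    [1,[7,-0.1,0],0],
    [1,[2.8,0,0],0],
    [1,[0,0,3],0],
    [1,[0,0,3],0],
    [1,[0,0,2],0],
    [1,[0,0,0],0],
    [1,[0,0,0],0],
    [1,[0,0,0],0],
  ],
)

```text
time: 9.15
position: [0.4995, -0.2135, 0.2754]
tool_rot: [3.08, -0.621, 0.001]
wrist_force: [0.4, 0.4, -1.8]
grip_width: 0.0231
```

```bash
python3 - <<'E'
from h import *
st(); print(delta([.4994,-.2134,.2709]))
d=grab('scene','s8'); crop(d,'c10',230,70,340,200,5)
d=grab('wrist','w8'); crop(d,'c11',260,120,380,260,5)
E
```

```text
{'time': 9.15, 'position': [0.4995, -0.2135, 0.2754], 'tool_rot': [3.0796, -0.6207, 0.0008], 'wrist_force': [0.4327, 0.3516, -1.8048], 'wrist_torque': [-0.0201, 0.0309, 0.0407], 'grip_width': 0.0231, 'joint_positions': [-0.1157, 0.2325, 0.2543, 0.0001, -1.5921, 1.2887]}
(array([-0.18, -0.05,  4.45]), array([ 0.4995, -0.2135,  0.2754]), [[0.922, -0.387, 0.0], [-0.387, -0.922, -0.0], [0.0, -0.0, -1.0]])
```

View pics/c10.png

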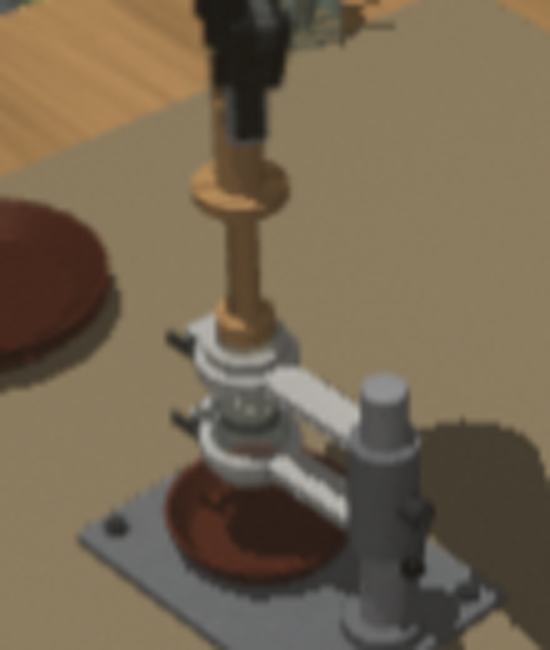

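View pics/c11.png

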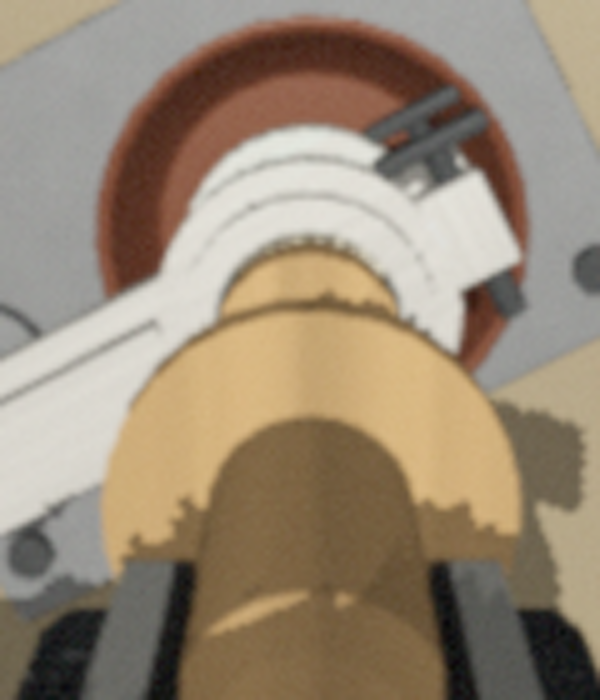

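Request:
step_arm(
  series=[
    [1,[0,0,1],0],
    [1,[0,0,1],0],
    [1,[0,0,1],0],
    [1,[0,0,0.5],0],
    [1,[0,0,0.5],0],
    [1,[0,0,0],0],
  ],
)

```text
time: 9.85
position: [0.4996, -0.2135, 0.271]
tool_rot: [-3.08, 0.621, 0.0]
wrist_force: [0.2, 0.8, -0.1]
grip_width: 0.0232
```

Request:
step_arm(
  series=[
    [1,[0,0,0.4],0],
    [1,[0,0,0.4],0],
    [1,[0,0,0],0],
  ],
)

```text
time: 10.15
position: [0.4995, -0.2135, 0.2702]
tool_rot: [3.08, -0.621, -0.0]
wrist_force: [0.1, -0.1, -1.3]
grip_width: 0.0231
```

Request:
step_arm(
  series=[
    [1,[0,0,0.4],0],
    [1,[0,0,0.4],0],
    [1,[0,0,0],0],
  ],
)

```text
time: 10.45
position: [0.4995, -0.2135, 0.2694]
tool_rot: [-3.08, 0.621, 0.0]
wrist_force: [0.3, -0.5, -1.3]
grip_width: 0.0239
```

Request:
step_arm(
  series=[
    [1,[0,0,0.5],0],
    [1,[0,0,0.5],0],
    [1,[0,0,0],0],
  ],
)

```text
time: 10.75
position: [0.4995, -0.2135, 0.2684]
tool_rot: [-3.08, 0.621, 0.0]
wrist_force: [-0.8, -0.2, -1.5]
grip_width: 0.0236
```

Request:
step_arm(
  series=[
    [1,[0,0,0.5],0],
    [1,[0,0,0.5],0],
    [1,[0,0,0],0],
  ],
)

```text
time: 11.05
position: [0.4995, -0.2135, 0.2674]
tool_rot: [3.08, -0.621, -0.0]
wrist_force: [-0.2, 0.5, -1.3]
grip_width: 0.0232
```

Request:
step_arm(
  series=[
    [1,[0,0,0.5],0],
    [1,[0,0,0.5],0],
    [1,[0,0,0],0],
  ],
)

```text
time: 11.35
position: [0.4995, -0.2135, 0.2664]
tool_rot: [-3.08, 0.621, 0.0]
wrist_force: [0.1, -0.3, -1.0]
grip_width: 0.0234
```

Request:
step_arm(
  series=[
    [1,[0,0,1],0],
    [1,[0,0,1.5],0],
    [1,[0,0,1.5],0],
    [1,[0,0,1.5],0],
    [1,[0,0,1.5],0],
    [1,[0,0,1.5],0],
    [1,[0,0,1.5],0],
    [1,[0,0,0],0],
  ],
)

```text
time: 12.15
position: [0.4995, -0.2134, 0.2562]
tool_rot: [-3.08, 0.621, 0.001]
wrist_force: [-0.8, 0.0, -1.8]
grip_width: 0.0233
```

```bash
python3 - <<'E'
from h import *
st()
d=grab('scene','s9'); crop(d,'c12',230,70,340,200,5)
d=grab('wrist','w9'); crop(d,'c13',260,120,380,260,5)
E
```

```text
{'time': 12.15, 'position': [0.4995, -0.2134, 0.2562], 'tool_rot': [-3.0796, 0.6207, 0.0007], 'wrist_force': [-0.7775, 0.0072, -1.7742], 'wrist_torque': [0.0095, -0.0321, -0.0689], 'grip_width': 0.0233, 'joint_positions': [-0.1157, 0.2331, 0.2074, -0.0001, -1.5456, 1.2887]}
```

View pics/c12.png

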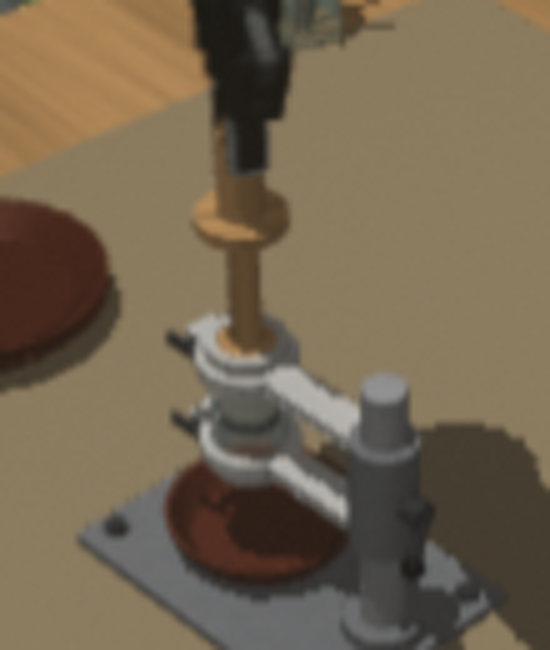

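View pics/c13.png

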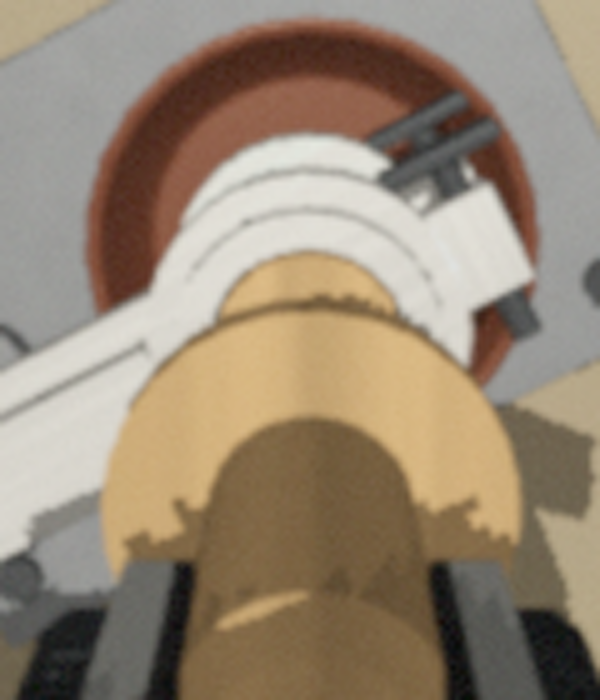

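The head is inside the bore with no side force. Next I'll approach the piston, whose top is at about 0.119, so contact should come at a TCP z of about 0.2275.

Request:
step_arm(
  series=[
    [1,[0,0,1.5],0],
    [1,[0,0,2],0],
    [1,[0,0,2],0],
    [1,[0,0,2],0],
    [1,[0,0,2],0],
    [1,[0,0,2],0],
    [1,[0,0,2],0],
    [1,[0,0,2],0],
    [1,[0,0,2],0],
    [1,[0,0,2],0],
    [1,[0,0,1.5],0],
    [1,[0,0,0],0],
  ],
)

```text
time: 13.45
position: [0.4995, -0.2135, 0.2352]
tool_rot: [-3.08, 0.621, 0.001]
wrist_force: [1.2, -0.2, -1.1]
grip_width: 0.0234
```

Request:
step_arm(
  series=[
    [1,[0,0,0.5],0],
    [1,[0,0,0.5],0],
    [1,[0,0,0.5],0],
    [1,[0,0,0.5],0],
    [1,[0,0,0.5],0],
    [1,[0,0,0.5],0],
  ],
)

```text
time: 14.05
position: [0.4996, -0.2135, 0.2325]
tool_rot: [3.08, -0.621, 0.0]
wrist_force: [0.2, -0.9, -1.3]
grip_width: 0.0231
```

Request:
step_arm(
  series=[
    [1,[0,0,0.4],0],
    [1,[0,0,0.4],0],
    [1,[0,0,0.4],0],
  ],
)

```text
time: 14.35
position: [0.4996, -0.2135, 0.2313]
tool_rot: [3.08, -0.621, 0.0]
wrist_force: [0.1, -0.9, -1.1]
grip_width: 0.0234
```

Request:
step_arm(
  series=[
    [1,[0,0,0.4],0],
    [1,[0,0,0.4],0],
    [1,[0,0,0.4],0],
  ],
)

```text
time: 14.65
position: [0.4996, -0.2135, 0.23]
tool_rot: [3.08, -0.621, 0.0]
wrist_force: [0.8, 0.9, -1.3]
grip_width: 0.0236
```

Request:
step_arm(
  series=[
    [1,[0,0,0.3],0],
    [1,[0,0,0.3],0],
    [1,[0,0,0.3],0],
  ],
)

```text
time: 14.95
position: [0.4996, -0.2135, 0.2292]
tool_rot: [3.08, -0.621, 0.0]
wrist_force: [-0.0, 0.7, -1.1]
grip_width: 0.0238
```

Request:
step_arm(
  series=[
    [1,[0,0,0.3],0],
    [1,[0,0,0.3],0],
  ],
)

```text
time: 15.15
position: [0.4996, -0.2135, 0.2286]
tool_rot: [3.08, -0.621, -0.0]
wrist_force: [-0.1, 0.0, -1.7]
grip_width: 0.0236
```

Request:
step_arm(
  series=[
    [1,[0,0,0.3],0],
    [1,[0,0,0.3],0],
  ],
)

```text
time: 15.35
position: [0.4996, -0.2135, 0.228]
tool_rot: [3.08, -0.621, 0.0]
wrist_force: [-0.3, -0.8, -1.5]
grip_width: 0.0233
```

Request:
step_arm(
  series=[
    [1,[0,0,0.3],0],
    [1,[0,0,0.3],0],
  ],
)

```text
time: 15.55
position: [0.4996, -0.2135, 0.2274]
tool_rot: [3.08, -0.621, -0.0]
wrist_force: [-0.7, 0.0, -0.7]
grip_width: 0.0234
```

Request:
step_arm(
  series=[
    [1,[0,0,0.3],0],
    [1,[0,0,0.3],0],
  ],
)

```text
time: 15.75
position: [0.4998, -0.2137, 0.2273]
tool_rot: [3.079, -0.621, 0.002]
wrist_force: [-0.3, 0.7, 2.4]
grip_width: 0.0234
```

Request:
step_arm(
  series=[
    [1,[0,0,0.3],0],
  ],
)

```text
time: 15.85
position: [0.5, -0.2137, 0.2273]
tool_rot: [3.079, -0.621, 0.003]
wrist_force: [0.0, 0.2, 3.6]
grip_width: 0.0234
```

Request:
step_arm(
  series=[
    [1,[0,0,0.2],0],
  ],
)

```text
time: 15.95
position: [0.5, -0.2138, 0.2272]
tool_rot: [3.079, -0.62, 0.003]
wrist_force: [0.3, 0.2, 5.6]
grip_width: 0.0235
```

Request:
step_arm(
  series=[
    [1,[0,0,0.2],0],
  ],
)

```text
time: 16.05
position: [0.5001, -0.2138, 0.2272]
tool_rot: [3.079, -0.62, 0.003]
wrist_force: [-0.6, 0.7, 4.5]
grip_width: 0.0232
```

Request:
step_arm(
  series=[
    [1,[0,0,0.2],0],
  ],
)

```text
time: 16.15
position: [0.5001, -0.2139, 0.2271]
tool_rot: [3.079, -0.62, 0.004]
wrist_force: [-0.7, 0.1, 6.6]
grip_width: 0.0236
```

Request:
step_arm(
  series=[
    [1,[0,0,0.2],0],
    [1,[0,0,0.1],0],
  ],
)

```text
time: 16.35
position: [0.5002, -0.2139, 0.227]
tool_rot: [3.079, -0.62, 0.004]
wrist_force: [-0.6, 1.4, 7.9]
grip_width: 0.0239
```

Request:
step_arm(
  series=[
    [1,[0,0,0.2],0],
    [1,[0,0,0.1],0],
  ],
)

```text
time: 16.55
position: [0.5002, -0.2139, 0.2268]
tool_rot: [3.079, -0.62, 0.005]
wrist_force: [-1.8, 0.8, 8.2]
grip_width: 0.0231
```

Request:
step_arm(
  series=[
    [1,[0,0,0.2],0],
    [1,[0,0,0.1],0],
  ],
)

```text
time: 16.75
position: [0.5002, -0.2139, 0.2265]
tool_rot: [3.079, -0.62, 0.005]
wrist_force: [-0.5, 0.4, 7.0]
grip_width: 0.0236
```

Request:
step_arm(
  series=[
    [1,[0,0,0.3],0],
    [1,[0,0,0.3],0],
    [1,[0,0,0.3],0],
    [1,[0,0,0.3],0],
  ],
)

```text
time: 17.15
position: [0.5002, -0.214, 0.2253]
tool_rot: [3.079, -0.62, 0.005]
wrist_force: [-0.4, 1.7, 8.1]
grip_width: 0.023
```

Request:
step_arm(
  series=[
    [1,[0,0,0.4],0],
    [1,[0,0,0.4],0],
    [1,[0,0,0.4],0],
    [1,[0,0,0.4],0],
  ],
)

```text
time: 17.55
position: [0.5002, -0.214, 0.2237]
tool_rot: [3.079, -0.62, 0.005]
wrist_force: [-0.5, 0.6, 6.6]
grip_width: 0.0233
```

Request:
step_arm(
  series=[
    [1,[0,0,0.5],0],
    [1,[0,0,0.5],0],
    [1,[0,0,0.5],0],
    [1,[0,0,0.5],0],
    [1,[0,0,0.5],0],
  ],
)

```text
time: 18.05
position: [0.5002, -0.2141, 0.2213]
tool_rot: [3.079, -0.62, 0.005]
wrist_force: [-0.2, 0.4, 7.4]
grip_width: 0.0233
```

Request:
step_arm(
  series=[
    [1,[0,0,0.6],0],
    [1,[0,0,0.6],0],
    [1,[0,0,0.6],0],
    [1,[0,0,0.6],0],
    [1,[0,0,0.6],0],
    [1,[0,0,0.6],0],
    [1,[0,0,0.6],0],
    [1,[0,0,0.6],0],
    [1,[0,0,0.6],0],
    [1,[0,0,0.6],0],
  ],
)

```text
time: 19.05
position: [0.5002, -0.2142, 0.2153]
tool_rot: [3.079, -0.62, 0.005]
wrist_force: [-0.0, 0.6, 7.0]
grip_width: 0.0238
```

Request:
step_arm(
  series=[
    [1,[0,0,0.6],0],
    [1,[0,0,0.6],0],
    [1,[0,0,0.6],0],
    [1,[0,0,0.6],0],
    [1,[0,0,0.6],0],
    [1,[0,0,0.6],0],
    [1,[0,0,0.6],0],
    [1,[0,0,0.6],0],
    [1,[0,0,0.6],0],
    [1,[0,0,0.6],0],
  ],
)

```text
time: 20.05
position: [0.5003, -0.2142, 0.2093]
tool_rot: [3.078, -0.62, 0.005]
wrist_force: [-0.5, 1.0, 6.8]
grip_width: 0.0235
```

```bash
python3 - <<'E'
from h import *
st()
d=grab('scene','s10'); crop(d,'c14',230,70,340,200,5)
E
```

```text
{'time': 20.05, 'position': [0.5003, -0.2142, 0.2093], 'tool_rot': [3.0784, -0.6203, 0.0049], 'wrist_force': [-0.4549, 0.9565, 6.8453], 'wrist_torque': [0.011, 0.2583, -0.0399], 'grip_width': 0.0235, 'joint_positions': [-0.1158, 0.2399, 0.0981, 0.0016, -1.4261, 1.2887]}
```

View pics/c14.png

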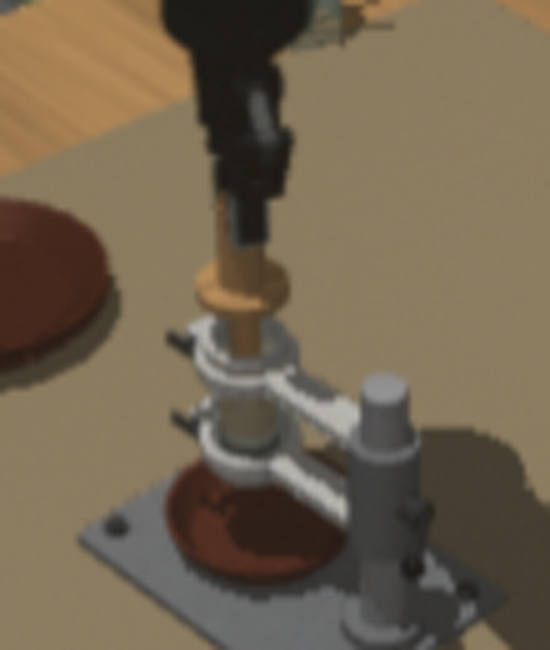

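Request:
step_arm(
  series=[
    [1,[0,0,0.6],0],
    [1,[0,0,0.6],0],
    [1,[0,0,0.6],0],
    [1,[0,0,0.6],0],
    [1,[0,0,0.6],0],
    [1,[0,0,0.6],0],
    [1,[0,0,0.6],0],
    [1,[0,0,0.6],0],
    [1,[0,0,0.6],0],
    [1,[0,0,0.6],0],
    [1,[0,0,0.6],0],
    [1,[0,0,0.6],0],
  ],
)

```text
time: 21.3
position: [0.5003, -0.2142, 0.2021]
tool_rot: [3.078, -0.62, 0.005]
wrist_force: [-0.0, -0.5, 7.3]
grip_width: 0.0235
```

Request:
step_arm(
  series=[
    [1,[0,0,0.6],0],
    [1,[0,0,0.6],0],
    [1,[0,0,0.6],0],
    [1,[0,0,0.6],0],
    [1,[0,0,0.6],0],
    [1,[0,0,0.6],0],
    [1,[0,0,0.6],0],
    [1,[0,0,0.6],0],
    [1,[0,0,0.6],0],
    [1,[0,0,0.6],0],
    [1,[0,0,0.6],0],
    [1,[0,0,0.6],0],
  ],
)

```text
time: 22.5
position: [0.5003, -0.2142, 0.1949]
tool_rot: [3.078, -0.62, 0.005]
wrist_force: [-1.0, 0.3, 7.3]
grip_width: 0.0238
```

Request:
step_arm(
  series=[
    [1,[0,0,0.6],0],
    [1,[0,0,0.6],0],
    [1,[0,0,0.6],0],
    [1,[0,0,0.6],0],
    [1,[0,0,0.6],0],
    [1,[0,0,0.6],0],
    [1,[0,0,0.6],0],
    [1,[0,0,0.6],0],
    [1,[0,0,0.6],0],
    [1,[0,0,0.5],0],
  ],
)

```text
time: 23.5
position: [0.5002, -0.2142, 0.1888]
tool_rot: [3.078, -0.62, 0.004]
wrist_force: [-1.3, 0.0, 6.0]
grip_width: 0.0236
```

Request:
step_arm(
  series=[
    [1,[0,0,0.3],0],
    [1,[0,0,0.3],0],
    [1,[0,0,0.3],0],
    [1,[0,0,0.3],0],
  ],
)

```text
time: 23.9
position: [0.5002, -0.2142, 0.1877]
tool_rot: [3.079, -0.62, 0.004]
wrist_force: [-0.2, -0.1, 5.8]
grip_width: 0.0239
```

Request:
step_arm(
  series=[
    [1,[0,0,0.5],0],
    [1,[0,0,0.5],0],
    [1,[0,0,0.5],0],
    [1,[0,0,0.5],0],
    [1,[0,0,0.5],0],
    [1,[0,0,0.5],0],
    [1,[0,0,0.5],0],
    [1,[0,0,0.5],0],
    [1,[0,0,0.5],0],
    [1,[0,0,0.3],0],
  ],
)

```text
time: 24.9
position: [0.5003, -0.2142, 0.1829]
tool_rot: [3.079, -0.62, 0.004]
wrist_force: [0.2, 0.1, 6.9]
grip_width: 0.0234
```

Request:
step_arm(
  series=[
    [1,[0,0,0.3],0],
    [1,[0,0,0.3],0],
    [1,[0,0,0.3],0],
  ],
)

```text
time: 25.2
position: [0.5001, -0.2141, 0.1816]
tool_rot: [3.079, -0.62, 0.003]
wrist_force: [-0.5, 0.5, 5.3]
grip_width: 0.0234
```

Request:
step_arm(
  series=[
    [1,[0,0,0.2],0],
    [1,[0,0,0.2],0],
    [1,[0,0,0.2],0],
  ],
)

```text
time: 25.5
position: [0.4991, -0.2132, 0.1791]
tool_rot: [-3.079, 0.621, 0.002]
wrist_force: [0.2, 0.3, -1.1]
grip_width: 0.0235
```

Request:
step_arm(
  series=[
    [1,[0,0,0.2],0],
    [1,[0,0,0.2],0],
  ],
)

```text
time: 25.7
position: [0.4993, -0.2134, 0.179]
tool_rot: [-3.08, 0.621, 0.002]
wrist_force: [0.0, -0.3, -0.9]
grip_width: 0.0233
```

Request:
step_arm(
  series=[
    [1,[0,0,0.2],0],
    [1,[0,0,0.2],0],
  ],
)

```text
time: 25.9
position: [0.4995, -0.2135, 0.179]
tool_rot: [-3.08, 0.621, 0.0]
wrist_force: [-0.4, 0.2, -1.4]
grip_width: 0.0232
```

The piston has come free, since the force dropped to the bare rod weight. Next I'll lower the shoulder gently onto the rim.

Request:
step_arm(
  series=[
    [1,[0,0,0.2],0],
    [1,[0,0,0.2],0],
  ],
)

```text
time: 26.1
position: [0.4996, -0.2135, 0.1788]
tool_rot: [3.08, -0.621, 0.0]
wrist_force: [0.3, -0.1, 0.3]
grip_width: 0.0235
```

Request:
step_arm(
  series=[
    [1,[0,0,0.2],0],
    [1,[0,0,0.2],0],
  ],
)

```text
time: 26.3
position: [0.4997, -0.2135, 0.1788]
tool_rot: [3.08, -0.621, 0.001]
wrist_force: [-1.3, 1.6, 3.0]
grip_width: 0.0236
```

Request:
step_arm(
  series=[
    [1,[0,0,0.2],0],
    [1,[0,0,0.2],0],
  ],
)

```text
time: 26.5
position: [0.4998, -0.2136, 0.1788]
tool_rot: [3.079, -0.62, 0.002]
wrist_force: [-2.1, 2.9, 7.1]
grip_width: 0.0234
```

Request:
step_arm(
  series=[
    [1,[0,0,0],0],
    [1,[0,0,0],0],
    [1,[0,0,0],0],
    [1,[0,0,0],0],
  ],
)

```text
time: 26.9
position: [0.4998, -0.2136, 0.1788]
tool_rot: [3.079, -0.62, 0.002]
wrist_force: [-1.8, 1.1, 5.4]
grip_width: 0.0233
```

```bash
python3 - <<'E'
from h import *
st()
d=grab('scene','s11'); crop(d,'c15',230,70,340,200,5)
d=grab('wrist','w11')
P=cloud(load('s11')).reshape(-1,3)
E
```

```text
{'time': 26.9, 'position': [0.4998, -0.2136, 0.1788], 'tool_rot': [3.0795, -0.6204, 0.0019], 'wrist_force': [-1.7576, 1.0853, 5.3732], 'wrist_torque': [0.6691, 0.6654, 0.0106], 'grip_width': 0.0233, 'joint_positions': [-0.1156, 0.2504, 0.0351, 0.0003, -1.3543, 1.2887]}
```

View pics/c15.png

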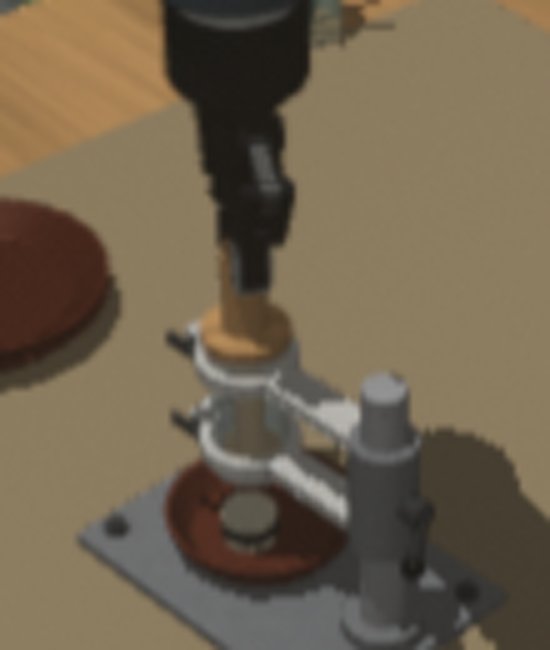

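View pics/w11.png

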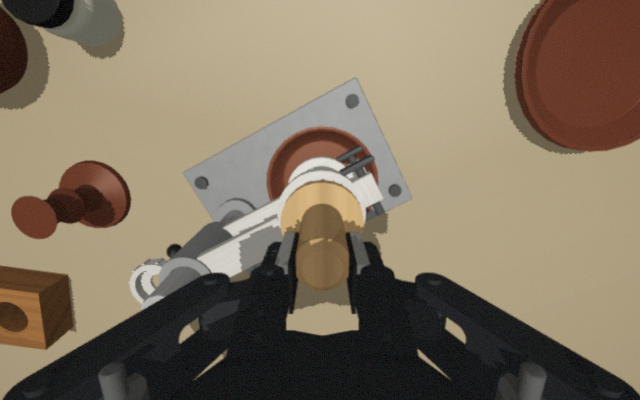

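The shoulder sits on the rim with about 7 N and the piston stands in the dish. Next I'll draw the rod out straight up.

Request:
step_arm(
  series=[
    [1,[0,0,-1],0],
    [1,[0,0,-2],0],
    [1,[0,0,-3],0],
    [1,[0,0,-5],0],
    [1,[0,0,-5],0],
    [1,[0,0,-5],0],
    [1,[0,0,-5],0],
    [1,[0,0,-5],0],
    [1,[0,0,-5],0],
  ],
)

```text
time: 27.9
position: [0.4996, -0.2135, 0.2144]
tool_rot: [-3.08, 0.621, -0.0]
wrist_force: [0.7, 0.4, -0.8]
grip_width: 0.0231
```

Request:
step_arm(
  series=[
    [1,[0,0,-6],0],
    [1,[0,0,-7],0],
    [1,[0,0,-8],0],
    [1,[0,0,-8],0],
    [1,[0,0,-8],0],
    [1,[0,0,-8],0],
    [1,[0,0,-8],0],
    [1,[0,0,-8],0],
    [1,[0,0,-8],0],
    [1,[0,0,-8],0],
    [1,[0,0,-8],0],
    [1,[0,0,-8],0],
  ],
)

```text
time: 29.1
position: [0.4996, -0.2135, 0.3075]
tool_rot: [-3.08, 0.621, -0.0]
wrist_force: [-0.2, -0.3, -1.0]
grip_width: 0.0238
```

Request:
step_arm(
  series=[
    [1,[0,0,-8],0],
    [1,[0,0,-5],0],
    [1,[0,0,0],0],
    [1,[0,0,0],0],
  ],
)

```text
time: 29.5
position: [0.4996, -0.2134, 0.3196]
tool_rot: [-3.079, 0.621, 0.001]
wrist_force: [0.0, -1.1, -1.8]
grip_width: 0.0236
```

```bash
python3 - <<'E'
from h import *
st()
d=grab('wrist','w12'); crop(d,'c16',260,120,380,260,5)
print(delta([.4100,-.17,.312]),delta([.4896,.194,.312]))
E
```

```text
{'time': 29.5, 'position': [0.4996, -0.2134, 0.3196], 'tool_rot': [-3.0794, 0.6206, 0.0005], 'wrist_force': [0.0344, -1.1266, -1.8285], 'wrist_torque': [0.0069, 0.0526, 0.0066], 'grip_width': 0.0236, 'joint_positions': [-0.1157, 0.2401, 0.3754, -0.0003, -1.7063, 1.2887]}
(array([-99.28,  -5.34,   7.53]), array([ 0.4995, -0.2134,  0.3194]), [[0.922, -0.387, -0.001], [-0.387, -0.922, 0.0], [-0.001, -0.0, -1.0]]) (array([-166.89, -371.75,    7.6 ]), array([ 0.4995, -0.2134,  0.3194]), [[0.922, -0.387, -0.001], [-0.387, -0.922, 0.0], [-0.001, -0.0, -1.0]])
```

View pics/c16.png

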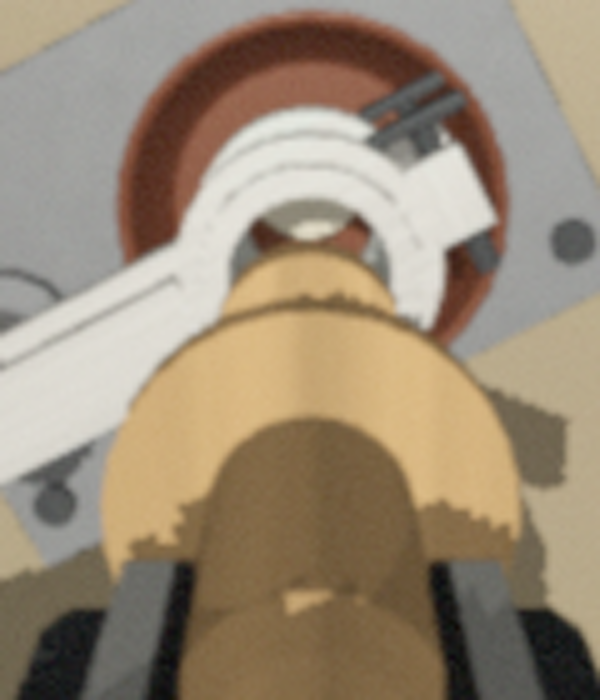

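Request:
step_arm(
  series=[
    [1,[-15,0,0],0],
    [1,[-30,0,0],0],
    [1,[-30,-10,0],0],
    [1,[-12,-30,0],0],
    [1,[-9,-36,0],0],
    [1,[-9,-36,0],0],
    [1,[-9,-36,0],0],
    [1,[-9,-36,0],0],
    [1,[-9,-36,0],0],
    [1,[-9,-36,0],0],
    [1,[-9,-36,0],0],
    [1,[-8,-36,0],0],
  ],
)

```text
time: 30.75
position: [0.4807, 0.1516, 0.3197]
tool_rot: [3.08, -0.62, -0.0]
wrist_force: [0.4, -0.3, -1.2]
grip_width: 0.0233
```

Request:
step_arm(
  series=[
    [1,[-6,-24,0],0],
    [1,[-2,-14,0],0],
    [1,[0,0,0],0],
    [1,[0,0,0],0],
    [1,[0,0,0],0],
  ],
)

```text
time: 31.25
position: [0.4883, 0.1873, 0.3202]
tool_rot: [-3.079, 0.622, -0.001]
wrist_force: [-0.5, 0.0, -1.1]
grip_width: 0.0235
```

```bash
python3 - <<'E'
from h import *
st()
print(delta([.4896,.194,.312]))
E
```

```text
{'time': 31.25, 'position': [0.4883, 0.1873, 0.3202], 'tool_rot': [-3.0793, 0.6222, -0.0007], 'wrist_force': [-0.4889, 0.0204, -1.1492], 'wrist_torque': [-0.075, -0.0137, -0.0054], 'grip_width': 0.0235, 'joint_positions': [0.6661, 0.1968, 0.3209, 0.0003, -1.6946, 0.506]}
(array([-1.42, -6.71,  8.21]), array([0.4883, 0.1873, 0.3202]), [[0.922, -0.388, 0.0], [-0.388, -0.922, -0.0], [0.0, -0.0, -1.0]])
```

Request:
step_arm(
  series=[
    [1,[-1.3,-6.6,5],0],
    [1,[0,0,15],0],
    [1,[0,0,20],0],
    [1,[0,0,20],0],
    [1,[0,0,20],0],
    [1,[0,0,20],0],
    [1,[0,0,20],0],
    [1,[0,0,18],0],
    [1,[0,0,8],0],
    [1,[0,0,0],0],
    [1,[0,0,0],0],
    [1,[0,0,0],0],
  ],
)

```text
time: 32.45
position: [0.4903, 0.1951, 0.1751]
tool_rot: [-3.078, 0.621, -0.003]
wrist_force: [-0.4, -0.4, -1.0]
grip_width: 0.0233
```

```bash
python3 - <<'E'
from h import *
st(); print(delta([.4898,.1938,.119]))
d=grab('wrist','w13'); crop(d,'c17',250,110,400,260,5)
E
```

```text
{'time': 32.45, 'position': [0.4903, 0.1951, 0.1751], 'tool_rot': [-3.0783, 0.6205, -0.0026], 'wrist_force': [-0.3733, -0.3678, -1.048], 'wrist_torque': [-0.0018, 0.0297, 0.026], 'grip_width': 0.0233, 'joint_positions': [0.6759, 0.2205, -0.0137, 0.0004, -1.3345, 0.4969]}
(array([-5.000e-02,  1.490e+00,  5.606e+01]), array([0.4903, 0.1951, 0.1751]), [[0.922, -0.387, 0.002], [-0.387, -0.922, 0.001], [0.001, -0.002, -1.0]])
```

View pics/c17.png

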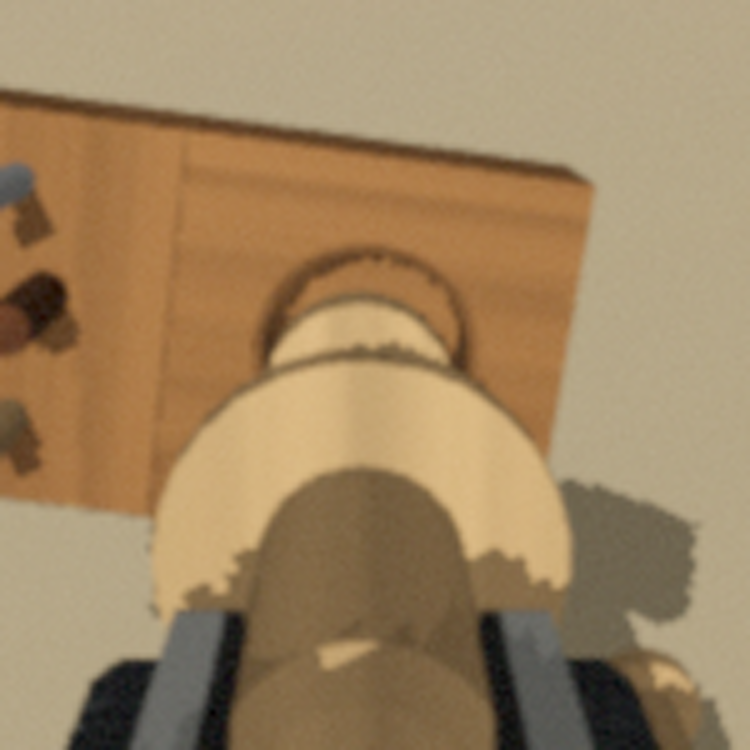

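Request:
step_arm(
  series=[
    [1,[0,1.4,0],0],
    [1,[0,0,4],0],
    [1,[0,0,6],0],
    [1,[0,0,6],0],
    [1,[0,0,6],0],
    [1,[0,0,6],0],
    [1,[0,0,6],0],
    [1,[0,0,6],0],
    [1,[0,0,6],0],
    [1,[0,0,4],0],
    [1,[0,0,2],0],
    [1,[0,0,0],0],
  ],
)

```text
time: 33.7
position: [0.4891, 0.1935, 0.1217]
tool_rot: [3.079, -0.621, -0.0]
wrist_force: [1.2, 0.0, -0.9]
grip_width: 0.0233
```

Request:
step_arm(
  series=[
    [1,[0,0,0.5],0],
    [1,[0,0,0.5],0],
    [1,[0,0,0.5],0],
    [1,[0,0,0.5],0],
    [1,[0,0,0.3],0],
  ],
)

```text
time: 34.2
position: [0.4891, 0.1935, 0.1196]
tool_rot: [3.08, -0.621, 0.0]
wrist_force: [0.3, -0.1, -1.1]
grip_width: 0.0238
```

Request:
step_arm(
  series=[
    [1,[0,0,0.4],0],
    [1,[0,0,0.4],0],
    [1,[0,0,0.3],0],
  ],
)

```text
time: 34.5
position: [0.4892, 0.1935, 0.1185]
tool_rot: [-3.08, 0.621, -0.0]
wrist_force: [0.3, -0.5, 0.5]
grip_width: 0.0235
```

Request:
step_arm(
  series=[
    [1,[0,0,0.2],0],
    [0.8,[0,0,0],0],
    [0.7,[0,0,0],0],
    [0.6,[0,0,0],0],
    [0.5,[0,0,0],0],
    [0.4,[0,0,0],0],
    [0.3,[0,0,0],0],
    [0.2,[0,0,0],0],
    [0.1,[0,0,0],0],
    [0,[0,0,0],0],
    [0,[0,0,0],0],
    [0,[0,0,0],0],
  ],
)

```text
time: 35.7
position: [0.4891, 0.1935, 0.1183]
tool_rot: [-3.08, 0.621, -0.0]
wrist_force: [0.2, -0.4, -0.6]
grip_width: 0.0854
```

```bash
python3 - <<'E'
from h import *
st()
d=grab('wrist','w14')
E
```

```text
{'time': 35.7, 'position': [0.4891, 0.1935, 0.1183], 'tool_rot': [-3.0796, 0.6208, -0.0], 'wrist_force': [0.1836, -0.4192, -0.5729], 'wrist_torque': [-0.0072, -0.0182, 0.0066], 'grip_width': 0.0854, 'joint_positions': [0.6746, 0.2515, -0.1212, -0.0, -1.1981, 0.4983]}
```

View pics/w14.png

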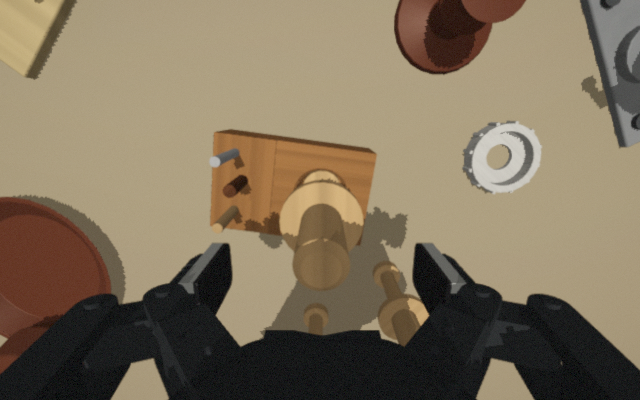

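The rod is released and stands upright in its hole, with its top at (321,265) between the open fingers. Next I'll back off upward and move aside for the last check.

Request:
step_arm(
  series=[
    [0,[0,0,-5],0],
    [0,[0,0,-10],0],
    [0,[0,0,-20],0],
    [0,[0,0,-25],0],
    [0,[0,0,-25],0],
    [0,[0,0,-25],0],
    [0,[0,0,-20],0],
    [0,[-20,0,0],0],
    [0,[-30,0,0],0],
    [0,[-20,0,0],0],
    [0,[0,0,0],0],
    [0,[0,0,0],0],
  ],
)

```text
time: 36.95
position: [0.4248, 0.2208, 0.2493]
tool_rot: [-3.079, 0.619, -0.002]
wrist_force: [0.4, 0.8, -0.0]
grip_width: 0.0855
```

```bash
python3 - <<'E'
from h import *
st()
d=grab('wrist','w15'); t=grab('top','t15'); s=grab('scene','s15'); crop(s,'c18',230,110,370,220,5)
P=cloud(d).reshape(-1,3)
m=lambda P,x0,x1,y0,y1,z0,z1:P[(P[:,0]>x0)&(P[:,0]<x1)&(P[:,1]>y0)&(P[:,1]<y1)&(P[:,2]>z0)&(P[:,2]<z1)]
q=m(P,.45,.53,.14,.23,.160,.18);print('rodtop',len(q),np.median(q[:,2]),(q.max(0)+q.min(0))/2,np.ptp(q,0))
q=m(P,.45,.53,.14,.23,.1035,.116);print('shoulder',len(q),np.median(q[:,2]),(q.max(0)+q.min(0))/2,np.ptp(q,0))
P=cloud(s); q=P[207:217,275:283].reshape(-1,3); print(np.nanmedian(q,0)); print(P[213,279])
# compare top/scene imgs with start
for n in ['top','scene']:
    a=load(n+'0')['frame'].astype(int);b=load(('t' if n=='top' else 's')+'15')['frame'].astype(int)
    D=(np.abs(a-b).sum(2)>60).astype(np.uint8); k,_,S,C=cv2.connectedComponentsWithStats(D)
    print(n,[(C[i].round(),S[i,4]) for i in range(1,k) if S[i,4]>40])
E
```

```text
{'time': 36.95, 'position': [0.4248, 0.2208, 0.2493], 'tool_rot': [-3.0789, 0.619, -0.0018], 'wrist_force': [0.3841, 0.7577, -0.0293], 'wrist_torque': [-0.0332, 0.0421, 0.0456], 'grip_width': 0.0855, 'joint_positions': [0.8081, 0.1014, 0.0297, 0.0004, -1.4976, 0.3658]}
rodtop 852 0.16755459698621017 [0.48952562 0.19398043 0.16657021] [0.0258021  0.02577957 0.00754433]
shoulder 1428 0.11028241882626377 [0.48919653 0.19395751 0.11038778] [0.0518252  0.05190147 0.00523157]
[ 0.58983622 -0.10885957  0.0030346 ]
[ 0.59193234 -0.1034485   0.00286555]
top [(array([414., 233.]), np.int32(124)), (array([163., 322.]), np.int32(11464)), (array([ 63., 318.]), np.int32(10183)), (array([ 14., 391.]), np.int32(510)), (array([ 86., 391.]), np.int32(570))]
scene [(array([456.,  70.]), np.int32(8304)), (array([576.,  45.]), np.int32(7146)), (array([531., 213.]), np.int32(11958)), (array([527., 152.]), np.int32(75)), (array([280., 172.]), np.int32(102))]
```

View pics/c18.png

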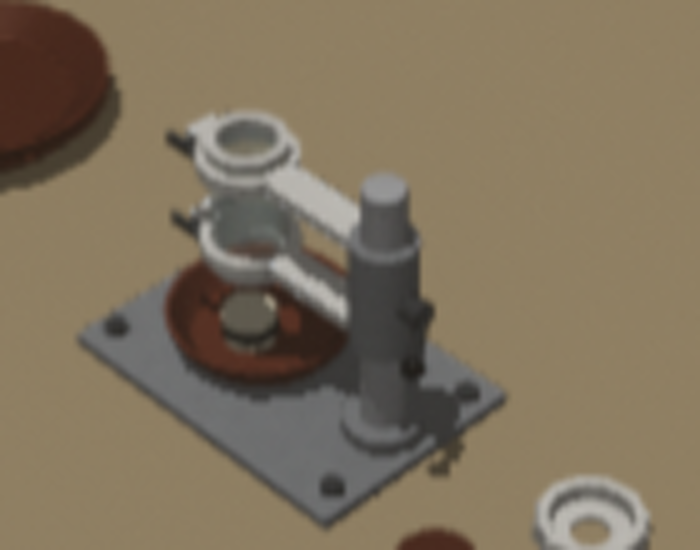

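View pics/s15.png

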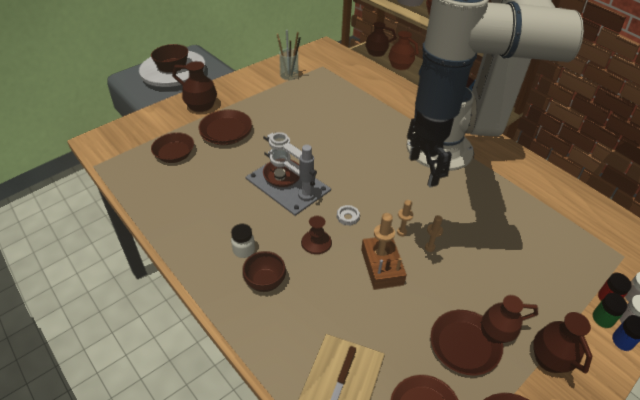

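```bash
python3 - <<'E'
from h import *
P=cloud(load('s15')); print(np.nanmedian(P[172:175,277:282].reshape(-1,3),0))
print(ctrl.finish_job())
E
```

```text
[ 0.51168267 -0.20833071  0.03674969]
the job is handed in; nothing more can be done
None
```

The piston is out of the barrel and upright in the clay dish, and the rod is back in its hole in the tool block and released. I handed the job in at about 37 s; no verdict came back.

- **Pressing:** it took about 9 N to slide the piston (wrist reading, net of the rod's weight). The shoulder then rested on the rim with roughly 7–8.5 N, and no reading came near 20 N.
- **Rod:** it stands upright, with its top and shoulder in line to about 0.3 mm. Its axis is about 0.8 mm from where I measured the hole, and its top is 0.168 m above the bench, so the foot is on the hole's floor.
- **Piston:** the depth image puts its top about 37 mm above the bench. It sits in the dish about 13 mm from the barrel's axis, well inside the 50 mm limit.
- **Bench:** comparing pictures from before and after shows change only at the piston and at the arm and its shadow. The dish and the other items look unmoved. The gripper is open and clear of everything.
- **Minor disagreements:** two estimates of the barrel's centre differed by about 0.5 mm. One early depth sample for the piston was aimed at the wrong pixel and showed only the bench, so I sampled again. No check failed.

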